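# Load the furnace boat tray and fit its carrying handle

## Robot

A 7-joint arm with a two-finger parallel gripper is mounted at the origin on the work surface. World frame = base frame: x ahead of the robot, y to its left, z up, the work surface at z = 0. Lengths are in m, angles in rad, forces in N, time in s.
With the tool pointing down it reaches from about 0.4 to 0.9 m from the base axis. Payload 5.5 kg.
Tool frame: the origin (TCP) lies at the very end of the fingers, on their centre line; the grasp point (between the pads) lies 19 mm behind it (ctrl.grasp_offset is the z of the grasp point in the tool frame, in m); z points along the fingers, x is the direction in which the jaws open and shut, and the axes are right-handed (so a half turn about z gives the same grasp; the last joint's range is limited). The gripper opens to 92 mm and grips with 3 to 60 N. Pads are 19 mm wide; open, the fingers measure 130 mm over their backs; the gripper's body (75 mm by 190 mm) begins 47 mm behind the grasp point.
Start: joints at [-1.052, 0.501, -0.427, 1.55, 0.221, 1.138, -0.21], TCP at [0.164, 0.629, 0.227] pointing down, gripper open.
Joint ranges: [-2.88, 2.88], [-0.31, 2.03], [-1.54, 1.56], [0.2, 2.42], [-1.41, 4.55], [0.19, 2.02], [-2.57, 2.57]. Speed limits (rad/s): [2.57, 2.57, 3.14, 3.14, 3.14, 3.14, 3.14].

## Interface

Orientations are given as [roll, pitch, yaw] about the fixed x, y, z axes, in that order (R = Rz(yaw) Ry(pitch) Rx(roll)).
In Python, from bench import monitor, vision, workorder, ctrl gives the robot as it stands. The module is installed in compiled form; this text tells all that it offers.
- The arm moves only by the tool carry_out, never from a script. Its argument "plan" is a list of rows, each a list of 7 numbers: the turn, a rotation vector about the tool's x, y, z in rad, then the shift along the tool's x, y, z in units of 30 mm (1.0 is 30 mm), then the closure, from 0 (fully open) to 1 (shut). A call has 1 to 20 rows; each row is the pose to reach, as a shift and turn from the pose commanded when the call began, along the tool's axes at that moment; what a row does not reach only later rows make up. A row lasts 1/10 s, in which the tool goes at most 50 mm and 8.59 degrees, less where a joint would pass 70% of its speed; a pose out of reach is approached as far as the arm can. A call with a gripper value outside its range is refused whole. The fingers move at their own pace and stop on an object; "grip_force" is the grip in N (left out, the last holds). Time passes only in rows, so rows that repeat a pose let the fingers close. It gives the time, the measured TCP pose, the force and the opening at its end, in the units of the state.
- monitor.get_obs(): the state, without advancing time (a new reading comes with each control period).
- vision.get_image(name): name is "scene" or "side" or "wrist"; returns a dict with "color" (400x640x3 uint8, blue, green, red), "depth" (400x640 float32, m along the optical axis (not along the pixel's ray), 0 where there is no reading), "mtx" (3x3 intrinsics, pixels), "T" (4x4, takes a point from camera to world coordinates); the wrist camera has in their place "tool_from_camera" (4x4, takes a point from camera to tool coordinates, whose origin is the TCP and whose axes are the tool frame's). Camera axes: x right, y down, z forward; pixel columns grow to the right and rows downward; lengths in m; the calibration is good to about 2 mm. A picture is of the moment at which its call begins: read the wrist's pose just before it.
- workorder.close_job(): hands the job in, once; it reports no verdict.
The state is a dict: "time": time; "q": joint angles; "qvel": joint speeds; "joint_torque": joint torques, N m; "tcp_pos": TCP position; "ee_rot": TCP orientation; "ft_force": force on the tool from outside, world axes, zero at the start; "ft_torque": the same for the moment, N m; "finger_gap": finger opening in m.
Only numpy, scipy, OpenCV 4.12 (cv2) and the standard library are available. Lean on these libraries where they do the work, as an engineer would, in place of code of your own. Each camera call takes 0.05 s, during which the arm holds its last target.

## Task

Get the furnace tray ready to carry: first take the brush off the tray and lay it lengthwise on the black mat. Then set every ceramic boat flat in a tray pocket of its own, mouth up, with its blue tab towards the tray's green end (some boats may be standing on end), and last of all push the carrying handle fully down onto the brass spigot in the middle of the tray. Leave the other things on the bench where they are.

Things in the scene. Friction and masses are not known exactly. Their poses are not given: they have to be found in the camera images.
- tray: fixed aluminium boat tray, 186 x 184 mm, plus a green-painted lip 24 mm wide along one end. Origin: underside, at its centre; +x points to the green end, z up. 4 mm floor; rails and cross ribs rise to 12 mm above the bench and make four pockets, each 74 mm (along x) by 48 mm. In the middle stands a brass spigot
- spigot (a point): foot of the brass spigot, on the dark hub in the middle of the tray (12 mm above the bench). The spigot is 22 mm in diameter and 45 mm tall, tapered to 12 mm over its top 8 mm
- mat: fixed black rubber mat, 200 x 80 x 4 mm, beside the tray. Origin: underside, at its centre; x along its length
- brush: bench brush, 188 mm long, at the start lying on the tray's ribs over two pockets. Origin: underside, mid-length, near its balance point; x along it towards the dark bristles. Wooden handle 18 mm wide, 14 mm thick, from x = -94 to +25 mm; brass ferrule 28 mm wide from +25 to +51 mm; bristles 32 mm wide, 12 mm thick, to +94 mm
- handle: the tray's carrying handle, standing on the bench: upright cylinder 38 mm in diameter, 105 mm tall, steel tube below (bore 26 mm, 55 mm deep, open at the bottom), solid wooden grip above, 0.2 kg. Origin: centre of its bottom rim, z up its axis. Fully home, its bottom rim sits on the hub at the foot of the spigot
- green_end (a point): middle of the tray's green lip, 105 mm along the tray's +x, 12 mm above the bench
- pocket0 (a point): centre of a tray pocket, on its floor (4 mm above the bench); the boat's origin belongs here, its tab overhanging the rib on the green side
- pocket1 (a point): centre of a tray pocket, on its floor (4 mm above the bench); the boat's origin belongs here, its tab overhanging the rib on the green side
- pocket2 (a point): centre of a tray pocket, on its floor (4 mm above the bench); the boat's origin belongs here, its tab overhanging the rib on the green side
- pocket3 (a point): centre of a tray pocket, on its floor (4 mm above the bench); the boat's origin belongs here, its tab overhanging the rib on the green side
- boat0: white ceramic boat (may be absent), 0.11 kg: open trough 64 x 38 mm, 32 mm deep, 4 mm walls; on one end a blue tab 18 mm long, 22 mm wide, 24 to 30 mm above the base. Origin: underside of the trough, at its centre (without tab); +x to the tab, z out of the mouth. Starts lying on its base
- boat1: white ceramic boat (may be absent), 0.11 kg: open trough 64 x 38 mm, 32 mm deep, 4 mm walls; on one end a blue tab 18 mm long, 22 mm wide, 24 to 30 mm above the base. Origin: underside of the trough, at its centre (without tab); +x to the tab, z out of the mouth. Starts lying on its base
- boat2: white ceramic boat (may be absent), 0.11 kg: open trough 64 x 38 mm, 32 mm deep, 4 mm walls; on one end a blue tab 18 mm long, 22 mm wide, 24 to 30 mm above the base. Origin: underside of the trough, at its centre (without tab); +x to the tab, z out of the mouth. Starts lying on its base
- boat3: white ceramic boat (may be absent), 0.11 kg: open trough 64 x 38 mm, 32 mm deep, 4 mm walls; on one end a blue tab 18 mm long, 22 mm wide, 24 to 30 mm above the base. Origin: underside of the trough, at its centre (without tab); +x to the tab, z out of the mouth. Starts standing on the end without tab, mouth sideways, origin 32 mm above the bench
- boat4: white ceramic boat (may be absent), 0.11 kg: open trough 64 x 38 mm, 32 mm deep, 4 mm walls; on one end a blue tab 18 mm long, 22 mm wide, 24 to 30 mm above the base. Origin: underside of the trough, at its centre (without tab); +x to the tab, z out of the mouth. Starts standing on the end without tab, mouth sideways, origin 32 mm above the bench
- die: bystander, leave alone: small bright steel cylinder, 30 mm diameter, 45 mm tall, among the boats
- jar: bystander, leave alone: small amber jar, 32 mm diameter, 50 mm tall, among the boats
- cup: bystander, leave alone: white ceramic cup, 64 mm diameter, 60 mm tall, beyond the boats
- scoop: bystander, leave alone: brass scoop, 68 mm pan and short flat handle, about 130 mm long, 24 mm high
- washbottle: bystander, leave alone: white squeeze bottle with blue cap, 64 mm diameter, 170 mm tall
- weight: bystander, leave alone: brass weight, 44 mm diameter, 30 mm tall
Not all that is in view belongs to the job. Leave any purple look-alike of the boat0 alone.

How it is judged:
On the way, in this order (a step that is already met when the one before it is completed fails the run):
1. the brush lies lengthwise on the mat, let go (x of brush in the frame of mat between -0.06 and 0.06 m and y of brush in the frame of mat between -0.035 and 0.035 m and angle between the x axis of brush and the x axis of mat, either way round below 0.35 rad and height (world z) of brush below 0.03 m and linear speed of brush below 0.03 m/s and contact force between brush and the fingers below 0.05 N), for 0.2 s.
2. every boat present sits flat in a tray pocket, mouth up, tab to the green end (z of each of boat0, boat1, boat2, boat3, boat4 in the frame of tray below 0.009 m and angle between each of boat0, boat1, boat2, boat3, boat4's own z axis and vertical below 0.12 rad and angle between the x axis of each of boat0, boat1, boat2, boat3, boat4 and the x axis of tray, either way round below 0.3 rad and x of green_end in the frame of boat0 above 0 m and linear speed of each of boat0, boat1, boat2, boat3, boat4 below 0.03 m/s and (horizontal distance between boat0 and pocket0 below 0.012 m or horizontal distance between boat0 and pocket1 below 0.012 m or horizontal distance between boat0 and pocket2 below 0.012 m or horizontal distance between boat0 and pocket3 below 0.012 m) and x of green_end in the frame of boat1 above 0 m and (horizontal distance between boat1 and pocket0 below 0.012 m or horizontal distance between boat1 and pocket1 below 0.012 m or horizontal distance between boat1 and pocket2 below 0.012 m or horizontal distance between boat1 and pocket3 below 0.012 m) and x of green_end in the frame of boat2 above 0 m and (horizontal distance between boat2 and pocket0 below 0.012 m or horizontal distance between boat2 and pocket1 below 0.012 m or horizontal distance between boat2 and pocket2 below 0.012 m or horizontal distance between boat2 and pocket3 below 0.012 m) and x of green_end in the frame of boat3 above 0 m and (horizontal distance between boat3 and pocket0 below 0.012 m or horizontal distance between boat3 and pocket1 below 0.012 m or horizontal distance between boat3 and pocket2 below 0.012 m or horizontal distance between boat3 and pocket3 below 0.012 m) and x of green_end in the frame of boat4 above 0 m and (horizontal distance between boat4 and pocket0 below 0.012 m or horizontal distance between boat4 and pocket1 below 0.012 m or horizontal distance between boat4 and pocket2 below 0.012 m or horizontal distance between boat4 and pocket3 below 0.012 m)), for 0.2 s.
3. the handle is fully home on the spigot (horizontal distance between handle and spigot below 0.006 m and z of handle in the frame of spigot below 0.005 m and angle between handle's own z axis and vertical below 0.1 rad and linear speed of handle below 0.03 m/s), for 0.2 s.
At the end, for the whole second after the job is handed in: Brush on the mat (60 mm along, 35 mm across, 0.35 rad); each boat on a pocket floor (base within 5 mm, centre within 12 mm, tab to the green end within 0.3 rad, tilt under 0.12 rad); handle on the spigot (6 mm of axis, 5 mm of hub, 0.1 rad); all at rest (all of step 1 and all of step 2 and all of step 3); the robot touches nothing.
It fails at once if a bystander is pushed more than 40 mm or knocked over (distance of any of die, jar, cup, scoop, washbottle, weight from where it was at the start of the episode above 0.04 m or angle between any of die, jar, cup, washbottle's own z axis and vertical above 0.7 rad).
Of boat0, boat1, boat2, boat3, boat4 only 3 to 4 are there at a start; the rules pass over those that are not, and their reading is None.
At some moment in a run one of boat0, boat1, boat2 may be knocked a few centimetres aside while the robot is not near it.
It also fails if it takes over 210 s, if anything falls off the work surface, if the arm or the gripper's body presses on something with over 40 N, if the wrist force passes 120 N, or if a joint passes its speed limit or range.

## Working session

There is one attempt and no reset: what is moved stays moved. The work goes in short steps, Python scripts to look and compute and a tool call to move; the robot and the scene stay as the last step left them, time stands still between calls to the robot, and variables do not carry over. Pictures are saved under pics/ and viewed, and the job is handed in when it is done.

Besides the shell and the picture viewer there is one more tool, called after ">>>" as name(argument=value, ...) on one line, values as JSON. carry_out: Moves the arm, as the interface text tells. Its arguments: {"type":"object","properties":{"plan":{"type":"array","items":{"type":"array","items":{"type":"number"}}},"grip_force":{"type":"number"}},"required":["plan"]}

```bash
mkdir -p pics; ls
python3 - <<'E'
from bench import monitor, vision, workorder, ctrl
import cv2,numpy as np
print(ctrl.grasp_offset, [x for x in dir(ctrl) if x[0]!='_'])
o=monitor.get_obs();print({k:np.round(v,3) for k,v in o.items()})
for n in ["scene","side","wrist"]:
    im=vision.get_image(n);cv2.imwrite(f"pics/{n}0.png",im["color"]);np.savez(f"{n}0.npz",**im)
    print(n,np.round(im["mtx"],1).tolist(),np.round(im.get("T",im.get("tool_from_camera")),3).tolist())
E
```

```text
pics
-0.0188 ['IKError', 'grasp_offset']
{'time': np.float64(0.0), 'q': array([-1.052,  0.502, -0.427,  1.551,  0.221,  1.138, -0.21 ]), 'qvel': array([-0.   , -0.001, -0.   ,  0.001,  0.002, -0.   , -0.   ]), 'joint_torque': array([ 0.0000e+00, -5.6660e+01, -5.8160e+00, -2.7912e+01, -6.9000e-02,
        3.1000e-02,  0.0000e+00]), 'tcp_pos': array([0.164, 0.628, 0.226]), 'ee_rot': array([-3.142e+00,  2.000e-03,  1.315e+00]), 'ft_force': array([ 0.206,  0.295, -0.403]), 'ft_torque': array([-0.035, -0.008, -0.005]), 'finger_gap': np.float64(0.092)}
scene [[437.6, 0.0, 328.8], [0.0, 437.6, 199.6], [0.0, 0.0, 1.0]] [[0.198, 0.657, -0.727, 1.53], [0.98, -0.148, 0.133, -0.117], [-0.02, -0.739, -0.673, 0.879], [0.0, 0.0, 0.0, 1.0]]
side [[364.2, 0.0, 313.3], [0.0, 364.2, 199.0], [0.0, 0.0, 1.0]] [[0.944, -0.204, 0.26, 0.387], [-0.329, -0.524, 0.785, -0.709], [-0.024, -0.827, -0.562, 0.593], [0.0, 0.0, 0.0, 1.0]]
wrist [[288.4, 0.0, 320.2], [0.0, 288.4, 202.0], [0.0, 0.0, 1.0]] [[1.0, 0.001, -0.0, -0.0], [-0.001, 0.957, 0.291, -0.079], [0.0, -0.291, 0.957, -0.158], [0.0, 0.0, 0.0, 1.0]]
```

View pics/scene0.png

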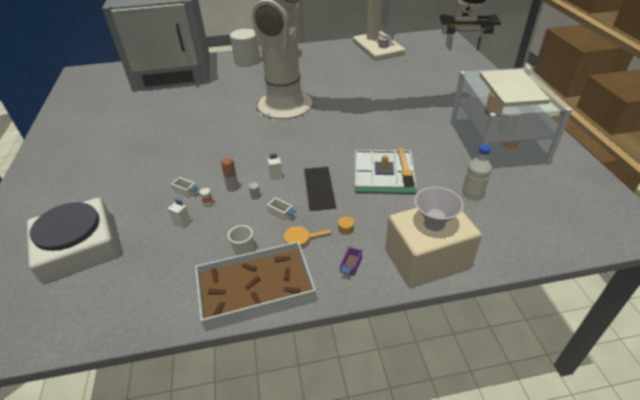

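View pics/side0.png

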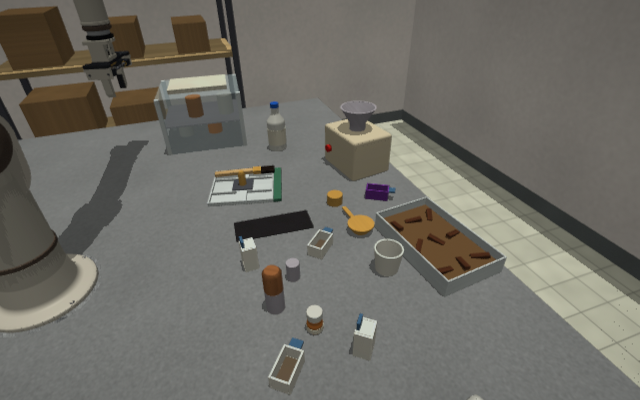

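View pics/wrist0.png

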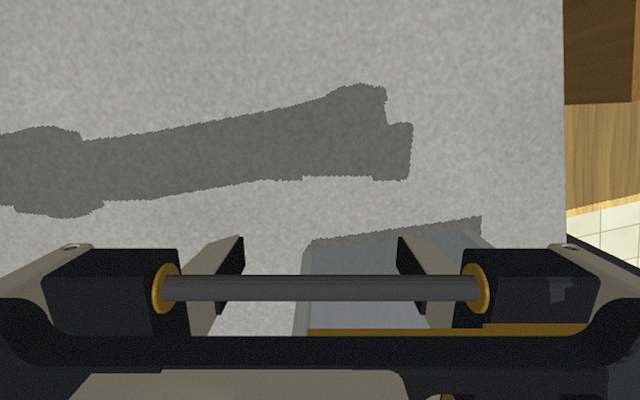

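The scene view shows two lying boats (184,186) and (281,208), and two standing ones (274,166) and (179,212). The handle is at (228,170), jar (206,195), die (254,190) and mat (320,187). The tray with the brush is at (385,170), and the purple look-alike at (350,261) is to be left alone. Next I'll enlarge both views and measure.

```bash
cat > h.py <<'E'
import numpy as np,cv2
from bench import monitor, vision
from scipy.spatial.transform import Rotation as Rn
def load(n): return dict(np.load(n+".npz"))
def Tof(im,obs=None):
    if "T" in im: return im["T"]
    T=np.eye(4);T[:3,:3]=Rn.from_euler("xyz",obs["ee_rot"]).as_matrix();T[:3,3]=obs["tcp_pos"]
    return T@im["tool_from_camera"]
def ray(im,T,uv,z):
    uv=np.atleast_2d(np.asarray(uv,float));d=np.c_[uv,np.ones(len(uv))]@np.linalg.inv(im["mtx"]).T@T[:3,:3].T
    return T[:3,3]+d*((z-T[2,3])/d[:,2])[:,None]
def pts(im,T):
    v,u=np.mgrid[0:400,0:640];d=np.stack([u,v,np.ones_like(u)],-1)@np.linalg.inv(im["mtx"]).T
    return (d*im["depth"][...,None])@T[:3,:3].T+T[:3,3]
def proj(im,T,p):
    p=np.atleast_2d(p);c=(p-T[:3,3])@T[:3,:3];q=c@im["mtx"].T;return q[:,:2]/q[:,2:]
def crop(img,x,y,w,h,s,name): cv2.imwrite("pics/"+name,cv2.resize(img[y:y+h,x:x+w],None,fx=s,fy=s,interpolation=cv2.INTER_CUBIC))
def snap(n,tag):
    o=monitor.get_obs();im=vision.get_image(n);np.savez(tag+".npz",**im,tcp_pos=o["tcp_pos"],ee_rot=o["ee_rot"]);cv2.imwrite(f"pics/{tag}.png",im["color"]);return im,Tof(im,o)
E
python3 - <<'E'
from h import *
S=load("scene0");D=load("side0")
crop(S["color"],150,130,280,155,2.85,"c1.png");crop(D["color"],200,150,250,245,2.4,"c2.png")
# top-down maps from both depths
for n,I in(("s",S),("d",D)):
    P=pts(I,I["T"]);m=(I["depth"]>0)&(P[...,2]>0.008)&(P[...,2]<0.2)&(P[...,0]>0.1)&(P[...,0]<1.1)&(abs(P[...,1])<.8)
    k,l,st,c=cv2.connectedComponentsWithStats(m.astype(np.uint8))
    print(n)
    for i in range(1,k):
        if st[i,4]>40:
            Q=P[l==i];print(st[i].tolist(),np.round(np.median(Q,0),3),"min",np.round(Q.min(0),3),"max",np.round(Q.max(0),3))
E
```

```text
s
[450, 73, 122, 127, 6706] [0.557 0.578 0.111] min [0.265 0.446 0.008] max [0.686 0.786 0.2  ]
[355, 148, 61, 46, 1596] [0.509 0.26  0.014] min [0.372 0.14  0.008] max [0.619 0.367 0.062]
[267, 153, 15, 26, 293] [ 0.451 -0.087  0.054] min [ 0.419 -0.106  0.008] max [ 0.462 -0.067  0.088]
[221, 158, 17, 33, 393] [ 0.477 -0.222  0.068] min [ 0.448 -0.242  0.008] max [ 0.486 -0.205  0.11 ]
[171, 177, 27, 20, 321] [ 0.452 -0.367  0.027] min [ 0.413 -0.404  0.008] max [ 0.486 -0.324  0.038]
[249, 182, 11, 17, 154] [ 0.529 -0.157  0.036] min [ 0.504 -0.172  0.008] max [ 0.538 -0.143  0.051]
[385, 187, 97, 101, 6438] [0.898 0.239 0.13 ] min [0.795 0.158 0.008] max [0.944 0.355 0.2  ]
[200, 188, 13, 18, 180] [ 0.529 -0.296  0.037] min [ 0.504 -0.314  0.009] max [ 0.543 -0.282  0.056]
[27, 197, 92, 87, 5632] [ 0.676 -0.625  0.078] min [ 0.507 -0.754  0.008] max [ 0.74  -0.526  0.103]
[267, 197, 29, 23, 371] [ 0.61  -0.091  0.027] min [ 0.572 -0.127  0.008] max [ 0.654 -0.05   0.038]
[168, 198, 22, 30, 415] [ 0.596 -0.366  0.051] min [ 0.569 -0.394  0.008] max [ 0.614 -0.345  0.088]
[338, 216
[... 1132 characters left out ...]
]
[286, 258, 14, 22, 274] [ 0.517 -0.163  0.038] min [ 0.504 -0.17   0.008] max [ 0.533 -0.141  0.048]
[91, 265, 7, 22, 55] [ 0.102 -0.001  0.011] min [ 0.1   -0.034  0.008] max [0.106 0.033 0.013]
[262, 264, 23, 49, 871] [ 0.459 -0.234  0.073] min [ 0.443 -0.241  0.008] max [ 0.48  -0.206  0.108]
[306, 305, 18, 28, 423] [ 0.517 -0.303  0.042] min [ 0.503 -0.311  0.008] max [ 0.536 -0.28   0.054]
[353, 313, 24, 45, 791] [ 0.581 -0.375  0.061] min [ 0.562 -0.392  0.008] max [ 0.61  -0.348  0.084]
[268, 337, 37, 56, 936] [ 0.448 -0.362  0.028] min [ 0.411 -0.4    0.008] max [ 0.485 -0.32   0.036]
[466, 394, 18, 6, 70] [ 0.674 -0.529  0.074] min [ 0.665 -0.535  0.065] max [ 0.684 -0.523  0.077]
```

View pics/c1.png

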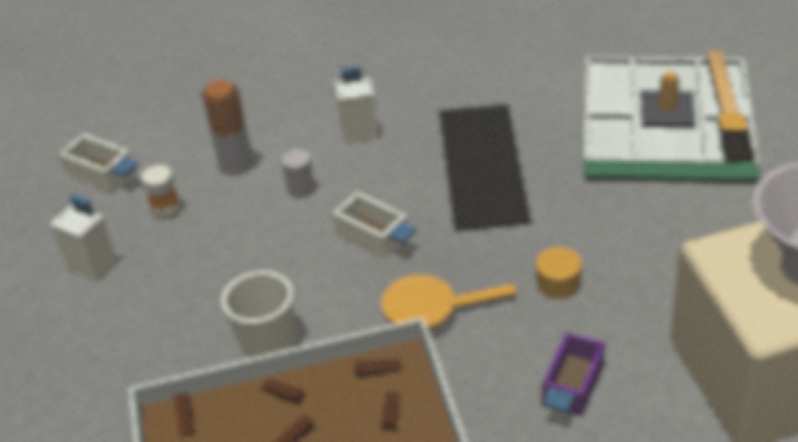

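View pics/c2.png

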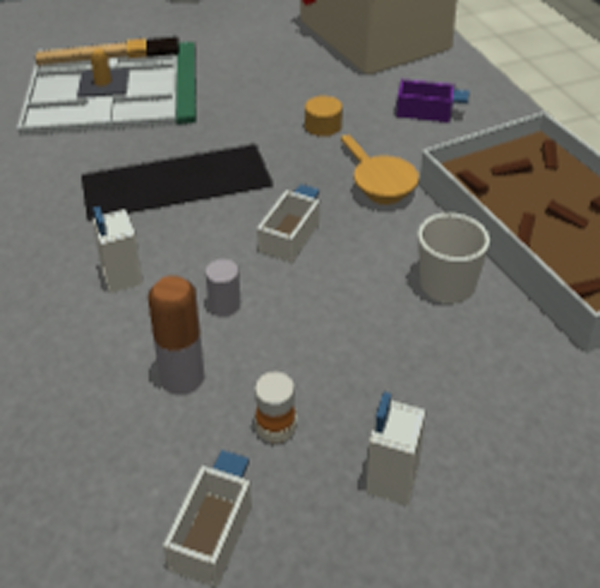

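```bash
cat >> h.py <<'E'
def goto(p,yaw=None,R=None):
    "print turn and shift (units 30mm) from present pose to world p with tool-down yaw"
    o=monitor.get_obs();R0=Rn.from_euler("xyz",o["ee_rot"])
    if R is None: R=Rn.from_euler("xyz",[np.pi,0,yaw])
    s=R0.inv().apply(np.asarray(p)-o["tcp_pos"])/0.03
    print("turn",np.round((R0.inv()*R).as_rotvec(),3),"shift",np.round(s,2),"dist",np.round(np.linalg.norm(s)*.03,3),"from",np.round(o["tcp_pos"],4),np.round(o["ee_rot"],3))
def tray_axes(): pass
E
python3 - <<'E'
from h import *
S=load("scene0");D=load("side0")
for I in (S,D):
    P=pts(I,I["T"]);m=(I["depth"]>0)&(P[...,0]>0.2)&(P[...,0]<.75)&(P[...,1]>.42)&(P[...,1]<.82)&(P[...,2]>.1)
    Q=P[m];print(Q.min(0),Q.max(0))
    m&=(P[...,2]<.4);Q=P[m&(P[...,2]>.19)];print(Q.min(0),Q.max(0))
goto([0.35,0.3,0.35],np.pi/2)
goto([0.6,0.25,0.25],np.pi/2)
E
```

```text
[0.20000694 0.44779449 0.10002834] [0.6853606  0.80786201 0.40327764]
[0.20000694 0.54185712 0.19000366] [0.57491266 0.80786201 0.39945731]
[0.20006368 0.44948472 0.10003415] [0.6794628  0.81140546 0.48588133]
[0.20015901 0.5430844  0.19006608] [0.56784049 0.81140546 0.39900637]
turn [-0.     0.001 -0.256] shift [-9.03  8.76 -4.12] dist 0.397 from [0.1644 0.6283 0.2259] [-3.142e+00  1.000e-03  1.315e+00]
turn [-0.     0.001 -0.256] shift [-8.53 17.24 -0.79] dist 0.577 from [0.1644 0.6283 0.2259] [-3.142e+00  1.000e-03  1.315e+00]
```

Run:
```python
from h import *
goto([0.18,0.40,0.32],1.315)
goto([0.35,0.28,0.32],np.pi/2)
goto([0.61,0.23,0.24],np.pi/2)
```

```text
turn [-0.     0.001  0.   ] shift [-7.24  2.43 -3.13] dist 0.247 from [0.1644 0.6283 0.2259] [-3.142e+00  1.000e-03  1.315e+00]
turn [-0.     0.001 -0.256] shift [-9.67  8.92 -3.12] dist 0.406 from [0.1644 0.6283 0.2259] [-3.142e+00  1.000e-03  1.315e+00]
turn [-0.     0.001 -0.256] shift [-9.09 17.73 -0.46] dist 0.598 from [0.1644 0.6283 0.2259] [-3.142e+00  1.000e-03  1.315e+00]
```

>>> carry_out(plan=[[0, 0, 0, -1.2, 0.4, -0.8, 0], [0, 0, 0, -2.4, 0.8, -1.6, 0], [0, 0, 0, -3.8, 1.3, -2.4, 0], [0, 0, 0, -5.4, 1.8, -3.1, 0], [0, 0, 0, -7.2, 2.4, -3.1, 0], [0, 0, -0.06, -7.8, 4, -3.1, 0], [0, 0, -0.12, -8.5, 5.6, -3.1, 0], [0, 0, -0.18, -9.1, 7.2, -3.1, 0], [0, 0, -0.256, -9.7, 8.9, -3.1, 0], [0, 0, -0.256, -9.6, 10.4, -2.7, 0], [0, 0, -0.256, -9.5, 11.9, -2.2, 0], [0, 0, -0.256, -9.4, 13.4, -1.7, 0], [0, 0, -0.256, -9.3, 14.9, -1.2, 0], [0, 0, -0.256, -9.2, 16.4, -0.8, 0], [0, 0, -0.256, -9.1, 17.7, -0.5, 0], [0, 0, -0.256, -9.1, 17.7, -0.5, 0], [0, 0, -0.256, -9.1, 17.7, -0.5, 0]])

```text
time: 1.85
tcp_pos: [0.6088, 0.2297, 0.2401]
ee_rot: [-3.139, 0.001, 1.57]
ft_force: [-0.4, 0.3, -0.0]
finger_gap: 0.0917
```

Run:
```python
from h import *
snap("wrist","w1");goto([0.61,0.23,0.24],np.pi/2)
```

```text
turn [-0.002 -0.     0.001] shift [-0.03  0.06  0.03] dist 0.002 from [0.6081 0.2308 0.241 ] [-3.14  -0.     1.571]
```

View pics/w1.png

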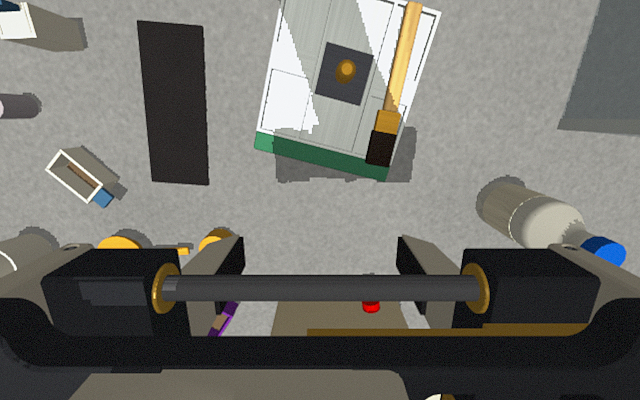

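The wrist view shows the mat (140-205, 20-185), the tray with its green lip at (320,158), the brush from (415,10) to (380,150), and the spigot at (345,70). The tray's top edge is cut off, so I'm moving back 90 mm.

>>> carry_out(plan=[[0, 0, 0, 0, -1, 0, 0], [0, 0, 0, 0, -2, 0, 0], [0, 0, 0, 0, -3, 0, 0], [0, 0, 0, 0, -3, 0, 0], [0, 0, 0, 0, -3, 0, 0], [0, 0, 0, 0, -3, 0, 0]])

```text
time: 2.5
tcp_pos: [0.5196, 0.2309, 0.2428]
ee_rot: [3.14, -0.001, 1.572]
ft_force: [0.2, 0.2, 0.4]
finger_gap: 0.0919
```

Run:
```python
from h import *
im,T=snap("wrist","w2")
hsv=cv2.cvtColor(im["color"],cv2.COLOR_BGR2HSV);P=pts(im,T)
for n,lo,hi in(("green",(60,80,30),(90,255,200)),):
    m=cv2.inRange(hsv,lo,hi);print(n,cv2.boundingRect(m),np.median(P[m>0],0))
```

```text
green (4, 196, 631, 198) [0.58033941 0.22773237 0.01214154]
```

View pics/w2.png

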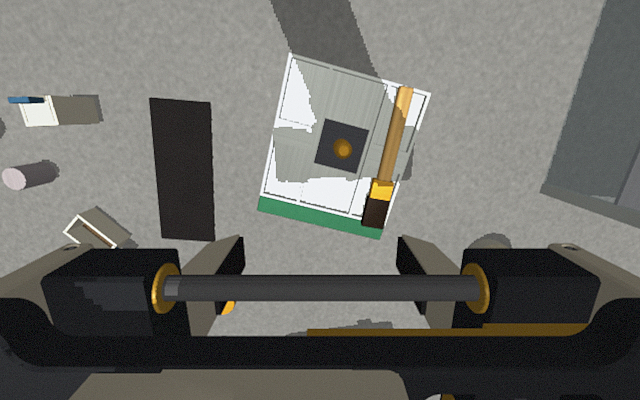

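```bash
cat >> h.py <<'E'
def rectw(im,T,m,z):
    k,l,st,c=cv2.connectedComponentsWithStats(m.astype(np.uint8));i=1+np.argmax(st[1:,4])
    cs=max(cv2.findContours((l==i).astype(np.uint8),cv2.RETR_EXTERNAL,cv2.CHAIN_APPROX_NONE)[0],key=cv2.contourArea)[:,0]
    W=ray(im,T,cs,z)[:,:2];r=cv2.minAreaRect((W*1000).astype(np.float32));b=cv2.boxPoints(r)
    return np.array(r[0])/1000,np.round(r[1],1),r[2],np.round(b/1000,4)
E
python3 - <<'E'
from h import *
for tag in ("w2","w1"):
    im=load(tag);T=Tof(im,im);P=pts(im,T);col=im["color"];hsv=cv2.cvtColor(col,cv2.COLOR_BGR2HSV)
    z=P[...,2]
    print(tag,"bench z",np.median(z[(P[...,0]>.45)&(P[...,0]<.55)&(abs(P[...,1]-.15)<.01)]))
    reg=(P[...,0]>.3)&(P[...,0]<.7)&(P[...,1]>.1)&(P[...,1]<.42)&(im["depth"]>0)
    m=reg&(z>.007)&(z<.035);print("tray",rectw(im,T,m,.012))
    g=reg&(cv2.inRange(hsv,(60,80,30),(90,255,220))>0);print("green",rectw(im,T,g,.012),np.median(z[g]))
    b=(P[...,1]>-.05)&(P[...,1]<.14)&(im["depth"]>0)&(hsv[...,2]<60)&(z<.02);print("mat",rectw(im,T,b,.004),np.median(z[b]))
    w=reg&(cv2.inRange(hsv,(10,90,60),(28,255,255))>0)&(z>.016)&(z<.04);print("wood",rectw(im,T,w,.026),np.median(z[w]))
    w=reg&(z>.018)&(z<.035)&(P[...,1]>.26);print("brush",rectw(im,T,w,.026),np.median(z[w]))
    d=reg&(hsv[...,2]<75)&(z>.008)&(z<.014);print("hub",rectw(im,T,d,.012))
    s=reg&(z>.052)&(z<.065);Q=P[s];print("spig",Q.mean(0),len(Q),Q.min(0),Q.max(0))
E
```

```text
w2 bench z 0.3297061778602083
tray (array([0.49384009, 0.25552014]), array([184. , 209.3]), 75.49674987792969, array([[0.3695, 0.1927],
       [0.5721, 0.1402],
       [0.6182, 0.3184],
       [0.4156, 0.3708]], dtype=float32))
green (array([0.58333191, 0.23151942]), array([181.8,  21.9]), 75.48491668701172, array([[0.55  , 0.1463],
       [0.5711, 0.1408],
       [0.6167, 0.3168],
       [0.5955, 0.3223]], dtype=float32)) 0.012139036905763595
mat (array([0.52182361, 0.04080632]), array([ 79.3, 197.8]), 85.49922180175781, array([[ 0.4201,  0.009 ],
       [ 0.6173, -0.0065],
       [ 0.6235,  0.0726],
       [ 0.4263,  0.0881]], dtype=float32)) 0.004129849715519246
wood (array([0.48003259, 0.32199661]), array([ 29.9, 144.3]), 80.49620056152344, array([[0.4064, 0.3192],
       [0.5487, 0.2953],
       [0.5537, 0.3248],
       [0.4113, 0.3487]], dtype=float32)) 0.025712322335390947
brush (array([0.50085712, 0.31967087]), array([ 32.4, 186. ]), 79.34746551513672, array([[0.4065, 0.3209],
       [0.5893, 0.2865],
       [0.5953, 0.3184],
       [0.4124, 0.3528]], dtype=float32)) 0.025290
[... 1043 characters left out ...]
 28.9, 143.8]), 80.56465148925781, array([[0.4072, 0.3195],
       [0.5491, 0.296 ],
       [0.5538, 0.3245],
       [0.412 , 0.3481]], dtype=float32)) 0.025684455690269337
brush (array([0.50150153, 0.3191402 ]), array([ 32.2, 186.3]), 79.79535675048828, array([[0.407 , 0.3198],
       [0.5903, 0.2868],
       [0.596 , 0.3185],
       [0.4127, 0.3515]], dtype=float32)) 0.02521186790010646
hub (array([0.48222269, 0.25773938]), array([58.2, 59. ]), 75.47374725341797, array([[0.4464, 0.237 ],
       [0.5035, 0.2222],
       [0.5181, 0.2785],
       [0.461 , 0.2933]], dtype=float32))
spig [0.48283421 0.25794359 0.05538979] 227 [0.47385144 0.24891453 0.05200073] [0.49107867 0.26763936 0.05873792]
```

Both wrist positions agree. The hub and spigot are at (0.482, 0.258) with tray yaw -14.5° (lip top z 12 mm). The mat is at (0.522, 0.041), yaw -4.4°, top 4 mm. The brush is at (0.501, 0.3195), yaw about -10.4°, top 25.7 mm, and it lies over the two +y pockets.

Run:
```python
from h import *
goto([0.498,0.320,0.10],1.389)
goto([0.498,0.320,0.014],1.389)
```

```text
turn [ 0.001 -0.001  0.182] shift [ 2.98 -0.73  4.75] dist 0.17 from [0.5198 0.2307 0.2424] [ 3.140e+00 -1.000e-03  1.571e+00]
turn [ 0.001 -0.001  0.182] shift [ 2.97 -0.74  7.62] dist 0.246 from [0.5198 0.2307 0.2424] [ 3.140e+00 -1.000e-03  1.571e+00]
```

>>> carry_out(plan=[[0, 0, 0.06, 0.9, -0.2, 1.3, 0.25], [0, 0, 0.12, 1.9, -0.5, 2.6, 0.5], [0, 0, 0.182, 2.98, -0.73, 3.8, 0.5], [0, 0, 0.182, 2.98, -0.73, 4.75, 0.5], [0, 0, 0.182, 2.98, -0.73, 4.75, 0.5], [0, 0, 0.182, 2.98, -0.73, 5.5, 0.5], [0, 0, 0.182, 2.98, -0.73, 6.3, 0.5], [0, 0, 0.182, 2.98, -0.73, 7, 0.5], [0, 0, 0.182, 2.98, -0.73, 7.4, 0.5], [0, 0, 0.182, 2.98, -0.73, 7.6, 0.5], [0, 0, 0.182, 2.98, -0.73, 7.6, 0.5], [0, 0, 0.182, 2.98, -0.73, 7.6, 0.5]], grip_force=15)

```text
time: 3.75
tcp_pos: [0.4982, 0.32, 0.0148]
ee_rot: [3.14, -0.001, 1.389]
ft_force: [0.0, -0.2, 0.1]
finger_gap: 0.046
```

>>> carry_out(plan=[[0, 0, 0, 0, 0, 0, 0.9], [0, 0, 0, 0, 0, 0, 0.9], [0, 0, 0, 0, 0, 0, 0.9], [0, 0, 0, 0, 0, 0, 0.9], [0, 0, 0, 0, 0, 0, 0.9], [0, 0, 0, 0, 0, 0, 0.9]])

```text
time: 4.35
tcp_pos: [0.4973, 0.32, 0.014]
ee_rot: [3.141, -0.0, 1.389]
ft_force: [-1.4, -0.2, 2.4]
finger_gap: 0.0177
```

Run:
```python
from h import *
goto([0.5,0.16,0.11],1.44)
goto([0.52,0.041,0.11],1.494)
goto([0.52,0.041,0.007],1.494)
```

```text
turn [ 0.    -0.    -0.051] shift [-5.23  1.05 -3.2 ] dist 0.187 from [0.4973 0.32   0.014 ] [ 3.141 -0.     1.389]
turn [ 0.    -0.    -0.105] shift [-9.01  2.43 -3.2 ] dist 0.296 from [0.4973 0.32   0.014 ] [ 3.141 -0.     1.389]
turn [ 0.    -0.    -0.105] shift [-9.01  2.42  0.23] dist 0.28 from [0.4973 0.32   0.014 ] [ 3.141 -0.     1.389]
```

Gap is 17.7 mm, so the brush (18 mm handle) is held.

>>> carry_out(plan=[[0, 0, 0, 0, 0, -0.5, 0.9], [0, 0, 0, 0, 0, -1.3, 0.9], [0, 0, 0, 0, 0, -2.3, 0.9], [0, 0, 0, 0, 0, -3.2, 0.9], [0, 0, -0.01, -1, 0.2, -3.2, 0.9], [0, 0, -0.03, -2.2, 0.5, -3.2, 0.9], [0, 0, -0.05, -3.5, 0.9, -3.2, 0.9], [0, 0, -0.06, -5, 1.3, -3.2, 0.9], [0, 0, -0.08, -6.4, 1.7, -3.2, 0.9], [0, 0, -0.1, -7.8, 2.1, -3.2, 0.9], [0, 0, -0.105, -8.6, 2.3, -3.2, 0.9], [0, 0, -0.105, -9, 2.42, -3.2, 0.9], [0, 0, -0.105, -9, 2.42, -2.4, 0.9], [0, 0, -0.105, -9, 2.42, -1.5, 0.9], [0, 0, -0.105, -9, 2.42, -0.7, 0.9], [0, 0, -0.105, -9, 2.42, -0.2, 0.9], [0, 0, -0.105, -9, 2.42, 0.1, 0.9], [0, 0, -0.105, -9, 2.42, 0.22, 0.9], [0, 0, -0.105, -9, 2.42, 0.22, 0.9], [0, 0, -0.105, -9, 2.42, 0.22, 0.9]])

```text
time: 6.35
tcp_pos: [0.5205, 0.0415, 0.0079]
ee_rot: [3.14, -0.0, 1.494]
ft_force: [-0.1, -0.3, -0.8]
finger_gap: 0.0181
```

>>> carry_out(plan=[[0, 0, 0, 0, 0, 0, 0.7], [0, 0, 0, 0, 0, 0, 0.5], [0, 0, 0, 0, 0, 0, 0.5], [0, 0, 0, 0, 0, -0.5, 0.5], [0, 0, 0, 0, 0, -1.5, 0.5], [0, 0, 0, 0, 0, -2.7, 0.5], [0, 0, 0, 0, 0, -4, 0.3], [0, 0, 0, 0, 0, -5, 0.2], [0, 0, 0, 0, 0, -6, 0], [0, 0, 0, 0, 0, -7, 0]])

```text
time: 7.35
tcp_pos: [0.5195, 0.041, 0.2198]
ee_rot: [3.14, -0.0, 1.494]
ft_force: [0.3, -0.4, -0.2]
finger_gap: 0.0734
```

Run:
```python
from h import *
S,_=snap("scene","s1");D,_=snap("side","d1")
crop(S["color"],150,130,280,155,2.85,"c3.png");crop(D["color"],200,150,250,245,2.4,"c4.png")
goto([0.62,-0.20,0.24],np.pi/2)
```

```text
turn [ 0.009 -0.001 -0.077] shift [-7.77  3.86 -0.55] dist 0.261 from [0.5227 0.0414 0.2228] [ 3.132e+00 -2.000e-03  1.494e+00]
```

View pics/c4.png

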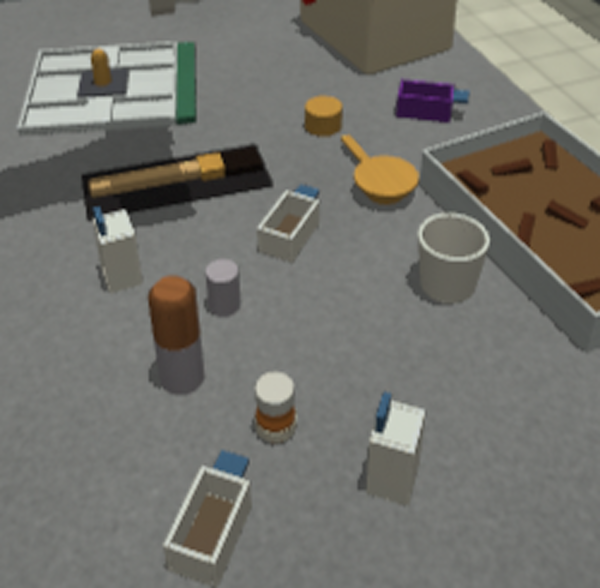

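The brush lies lengthwise on the mat. Next I'm looking over the boat area with the wrist camera from two places.

>>> carry_out(plan=[[0, 0, -0.02, -1.2, 0.7, 0, 0], [0, 0, -0.04, -2.5, 1.5, -0.4, 0], [0, 0, -0.06, -3.8, 2.4, -0.8, 0], [0, 0, -0.077, -5.2, 3.4, -1.2, 0], [0, 0, -0.077, -6.6, 4.4, -1.6, 0], [0, 0, -0.077, -7.5, 5.4, -1.9, 0], [0, 0, -0.077, -7.5, 5.8, -1.9, 0], [0, 0, -0.077, -7.5, 5.8, -1.9, 0], [0, 0, -0.077, -7.5, 5.8, -1.9, 0], [0, 0, -0.077, -7.5, 5.8, -1.9, 0]])

```text
time: 8.45
tcp_pos: [0.6751, -0.1951, 0.2738]
ee_rot: [-3.14, -0.001, 1.573]
ft_force: [-0.3, 0.4, -0.4]
finger_gap: 0.0919
```

Run:
```python
from h import *
im,T=snap("wrist","w3");print(T[:3,3])
```

```text
[ 0.59658873 -0.19554806  0.43173019]
```

View pics/w3.png

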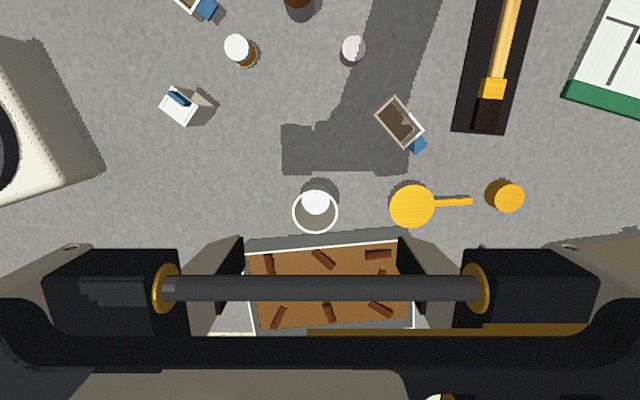

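Run:
```python
from h import *
im=load("w3");crop(im["color"],150,70,80,70,8,"c5.png")
```

```text
(no output)
```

View pics/c5.png

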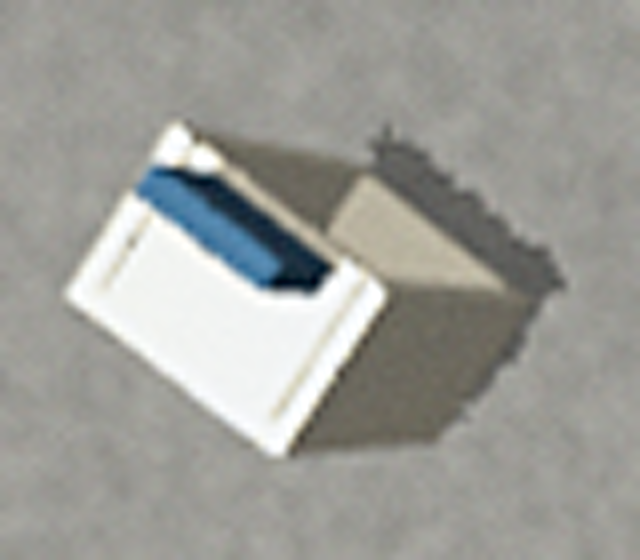

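>>> carry_out(plan=[[0, 0, 0, 0, -1.2, 0, 0], [0, 0, 0, 0, -2.5, 0, 0], [0, 0, 0, 0, -3.8, 0, 0], [0, 0, 0, 0, -4.3, 0, 0], [0, 0, 0, 0, -4.3, 0, 0], [0, 0, 0, 0, -4.3, 0, 0], [0, 0, 0, 0, -4.3, 0, 0]])

```text
time: 9.2
tcp_pos: [0.548, -0.1959, 0.2744]
ee_rot: [3.141, -0.0, 1.572]
ft_force: [0.5, -0.6, -0.4]
finger_gap: 0.0921
```

Run:
```python
from h import *
im,T=snap("wrist","w4");print(T[:3,3])
```

```text
[ 0.46912698 -0.19621858  0.43208741]
```

View pics/w4.png

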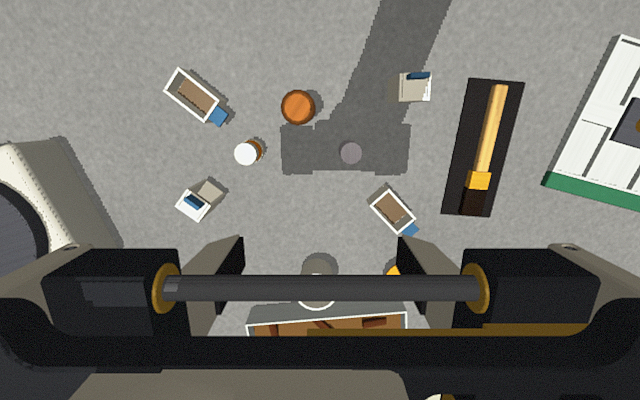

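This view shows everything:
- **Lying boats:** B at (195,95) and A at (392,210).
- **Standing boats:** C at (414,87) and D at (197,203), mouths towards the blue-tab side.
- **Others:** handle (298,107), jar (248,152), die (350,153).

The standing boats can be tipped onto their bases by pushing the upright tab from its mouth side. I'm measuring all four.

```bash
cat >> h.py <<'E'
def boats(tag):
    "segment blobs; lying: rim rectangle at z=.032 + tab; standing: end face at .064 + tab"
    im=load(tag);T=Tof(im,im);P=pts(im,T);z=P[...,2];hsv=cv2.cvtColor(im["color"],cv2.COLOR_BGR2HSV)
    v,u=np.mgrid[0:400,0:640]
    reg=(im["depth"]>0)&(v<236)&(z>.006)&(z<.13)&(P[...,0]>.3)&(P[...,0]<.72)
    blue=(cv2.inRange(hsv,(95,90,30),(115,255,255))>0)&reg
    k,l,st,c=cv2.connectedComponentsWithStats(reg.astype(np.uint8))
    for i in range(1,k):
        if st[i,4]<150: continue
        q=l==i;zz=np.percentile(z[q],97)
        b=q&blue
        if b.sum()<8: print("blob",st[i,:4].tolist(),"top",round(zz,3),np.round(np.median(P[q],0),3));continue
        tabz=np.median(z[b]);tab=np.median(P[b],0)
        if zz>.05:
            f=q&~blue&(abs(z-.064)<.006);c,s,a,bx=rectw(im,T,f,.064);kind="STAND"
        else:
            f=q&~blue&(z>.024)&(z<.04);c,s,a,bx=rectw(im,T,f,.032);kind="LIE"
        e=[bx[1]-bx[0],bx[2]-bx[1]];e=[x/np.linalg.norm(x) for x in e];t=tab[:2]-c
        ax=max(e+[-x for x in e],key=lambda x:x@t)
        print(kind,st[i,:4].tolist(),"centre",np.round(c,4),"size",s,"zface",round(float(np.median(z[f])),4),"tab",np.round(tab,3),"axis->tab deg",round(float(np.degrees(np.arctan2(ax[1],ax[0]))),1),"tabdir",round(float(np.degrees(np.arctan2(t[1],t[0]))),1))
E
python3 -c "
from h import *
boats('w3');print();boats('w4')
im=load('w4');crop(im['color'],380,60,80,60,8,'c6.png')"
```

```text
LIE [173, 0, 46, 22] centre [ 0.4741 -0.3554] size [16.7 32.2] zface 0.0315 tab [ 0.473 -0.333  0.03 ] axis->tab deg 90.2 tabdir 92.4
blob [283, 0, 32, 23] top 0.077 [ 0.48  -0.219  0.043]
blob [470, 0, 52, 132] top 0.019 [0.549 0.037 0.017]
blob [563, 0, 77, 121] top 0.013 [0.555 0.191 0.011]
blob [0, 35, 100, 173] top 0.091 [ 0.622 -0.556  0.063]
blob [224, 34, 34, 35] top 0.051 [ 0.523 -0.292  0.049]
blob [340, 35, 26, 32] top 0.046 [ 0.522 -0.156  0.045]
STAND [159, 86, 56, 42] centre [ 0.5879 -0.3661] size [39.6 32.8] zface 0.0639 tab [ 0.579 -0.359  0.081] axis->tab deg 140.7 tabdir 141.2
LIE [370, 95, 58, 60] centre [ 0.6075 -0.0896] size [66.4 38.7] zface 0.0315 tab [ 0.636 -0.062  0.03 ] axis->tab deg 44.0 tabdir 44.1
blob [485, 181, 40, 23] top 0.031 [0.705 0.073 0.029]
blob [292, 185, 47, 26] top 0.061 [ 0.699 -0.202  0.059]
blob [390, 185, 83, 18] top 0.025 [ 0.711 -0.056  0.024]

blob [543, 35, 97, 178] top 0.013 [0.5   0.21  0.012]
LIE [163, 67, 66, 61] centre [ 0.4466 -0.3635] size [65.6 39.2] zface 0.0316 tab [ 0.472 -0.333  0.03 ] axis->tab deg 50.7 tabdir 50.2
STAND [388, 72, 44, 32] centre [ 0.4382 -0.0847] size [31.7 39.3] zface 0.0638 tab [ 0.427 -0.087  0.082] axis->tab deg -178.0 tabdir -168.3
blob [458, 85, 51, 132] top 0.019 [0.532 0.039 0.017]
blob [281, 90, 36, 36] top 0.106 [ 0.462 -0.22   0.104]
blob [234, 139, 30, 27] top 0.051 [ 0.518 -0.291  0.05 ]
blob [0, 140, 111, 96] top 0.096 [ 0.574 -0.565  0.067]
blob [339, 140, 24, 25] top 0.046 [ 0.517 -0.156  0.045]
STAND [175, 180, 50, 43] centre [ 0.5867 -0.3662] size [38.4 34.2] zface 0.064 tab [ 0.577 -0.359  0.079] axis->tab deg 140.7 tabdir 143.2
LIE [367, 185, 53, 51] centre [ 0.6095 -0.0867] size [77.5 37.9] zface 0.0315 tab [ 0.635 -0.061  0.03 ] axis->tab deg 43.9 tabdir 45.0
```

View pics/c6.png

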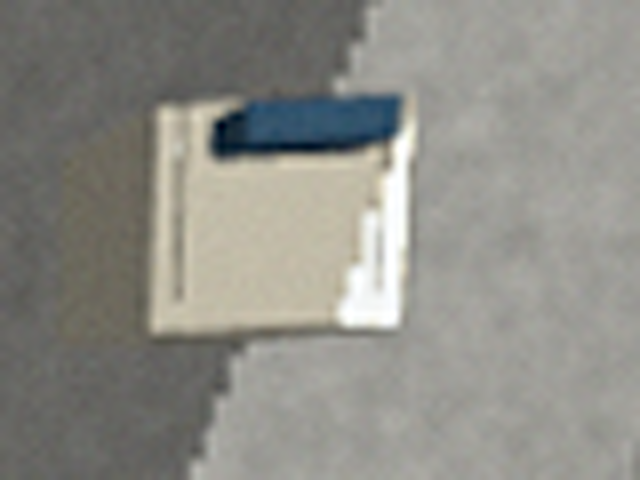

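Run:
```python
from h import *
print(np.round(monitor.get_obs()["q"],2))
goto([0.468,-0.086,0.2],0.035)
goto([0.468,-0.086,0.070],0.035)
```

```text
[ 0.24  0.3   0.07  1.69 -0.02  1.15  1.89]
turn [ 0.    -0.     1.537] shift [ 3.67 -2.66  2.47] dist 0.155 from [ 0.548  -0.196   0.2741] [ 3.141 -0.     1.572]
turn [ 0.    -0.     1.537] shift [ 3.67 -2.66  6.8 ] dist 0.245 from [ 0.548  -0.196   0.2741] [ 3.141 -0.     1.572]
```

>>> carry_out(plan=[[0, 0, 0.15, 0.4, -0.3, 0.3, 0], [0, 0, 0.3, 0.8, -0.6, 0.6, 0], [0, 0, 0.45, 1.2, -0.9, 0.9, 0], [0, 0, 0.6, 1.6, -1.2, 1.2, 0], [0, 0, 0.75, 2, -1.5, 1.5, 0], [0, 0, 0.9, 2.4, -1.8, 1.8, 0], [0, 0, 1.05, 2.8, -2.1, 2.1, 0], [0, 0, 1.2, 3.2, -2.4, 2.47, 0], [0, 0, 1.35, 3.67, -2.66, 2.47, 0], [0, 0, 1.5, 3.67, -2.66, 2.47, 0], [0, 0, 1.537, 3.67, -2.66, 2.47, 0], [0, 0, 1.537, 3.67, -2.66, 3.2, 0], [0, 0, 1.537, 3.67, -2.66, 4.4, 0], [0, 0, 1.537, 3.67, -2.66, 5.6, 0], [0, 0, 1.537, 3.67, -2.66, 6.4, 0], [0, 0, 1.537, 3.67, -2.66, 6.8, 0], [0, 0, 1.537, 3.67, -2.66, 6.8, 0]])

```text
time: 10.95
tcp_pos: [0.4664, -0.0862, 0.0685]
ee_rot: [-3.141, 0.003, 0.035]
ft_force: [0.4, 0.7, 0.5]
finger_gap: 0.0915
```

Run:
```python
from h import *
S,_=snap("side","d2");crop(S["color"],190,180,160,120,5,"c7.png")
goto([0.51,-0.085,0.07],.035)
```

```text
turn [-0.     0.001 -0.001] shift [ 1.42  0.   -0.01] dist 0.043 from [ 0.4673 -0.0864  0.0698] [-3.142e+00  1.000e-03  3.400e-02]
```

View pics/c7.png

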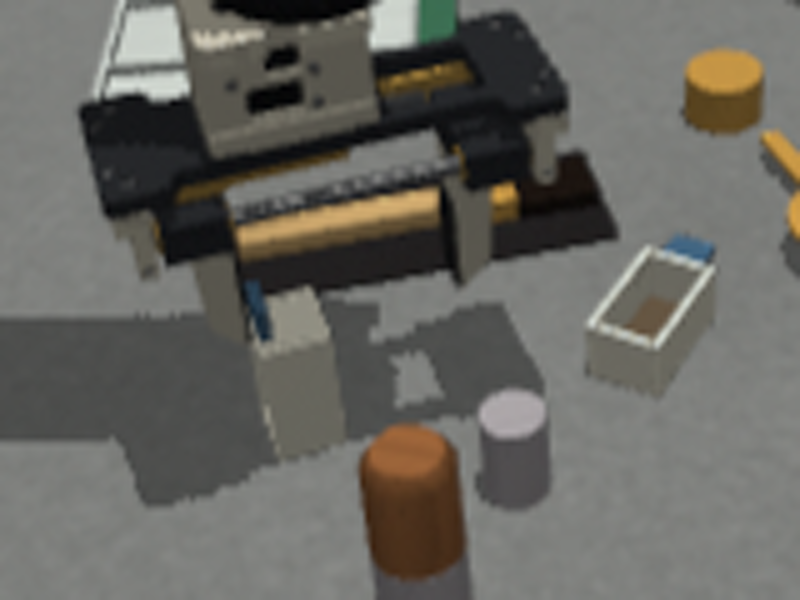

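The open jaws straddle the tab of C at (257,310) in the crop. Now a slow push along +x.

>>> carry_out(plan=[[0, 0, 0, 0.15, 0, 0, 0], [0, 0, 0, 0.3, 0, 0, 0], [0, 0, 0, 0.45, 0, 0, 0], [0, 0, 0, 0.6, 0, 0, 0], [0, 0, 0, 0.75, 0, 0, 0], [0, 0, 0, 0.9, 0, 0, 0], [0, 0, 0, 1.05, 0, 0, 0], [0, 0, 0, 1.2, 0, 0, 0], [0, 0, 0, 1.35, 0, 0, 0], [0, 0, 0, 1.5, 0, 0, 0], [0, 0, 0, 1.5, 0, 0, 0], [0, 0, 0, 1.5, 0, 0, 0]])

```text
time: 12.2
tcp_pos: [0.5125, -0.085, 0.0703]
ee_rot: [3.142, -0.0, 0.034]
ft_force: [1.3, 0.8, 4.1]
finger_gap: 0.0918
```

Run:
```python
from h import *
S,_=snap("side","d3");crop(S["color"],190,180,160,120,5,"c8.png")
```

```text
(no output)
```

View pics/c8.png

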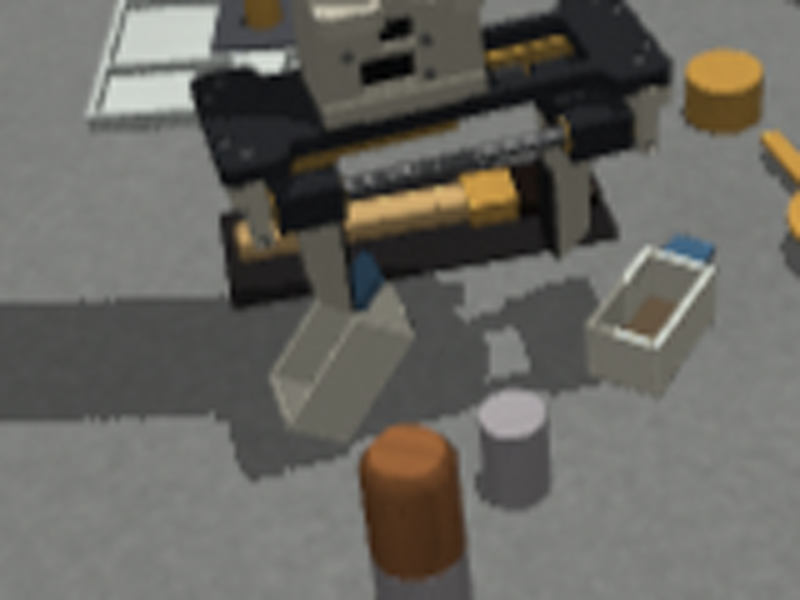

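C is tilted about 40° and still leaning on the finger, so I'm going on forward with a small rise.

>>> carry_out(plan=[[0, 0, 0, 0.1, 0, -0.1, 0], [0, 0, 0, 0.25, 0, -0.15, 0], [0, 0, 0, 0.4, 0, -0.2, 0], [0, 0, 0, 0.55, 0, -0.2, 0], [0, 0, 0, 0.7, 0, -0.2, 0], [0, 0, 0, 0.85, 0, -0.2, 0], [0, 0, 0, 1, 0, -0.2, 0], [0, 0, 0, 1, 0, -0.2, 0], [0, 0, 0, 1, 0, -0.2, 0]])

```text
time: 13.15
tcp_pos: [0.542, -0.084, 0.076]
ee_rot: [-3.142, 0.0, 0.034]
ft_force: [-0.1, 0.4, 0.5]
finger_gap: 0.0918
```

Run:
```python
from h import *
S,_=snap("side","d4");crop(S["color"],190,180,160,120,5,"c9.png")
goto([0.66,-0.40,0.25],-0.686)
```

```text
turn [0.   0.   0.72] shift [ 3.57 10.66 -5.8 ] dist 0.38 from [ 0.5419 -0.084   0.076 ] [-3.142  0.     0.034]
```

View pics/c9.png

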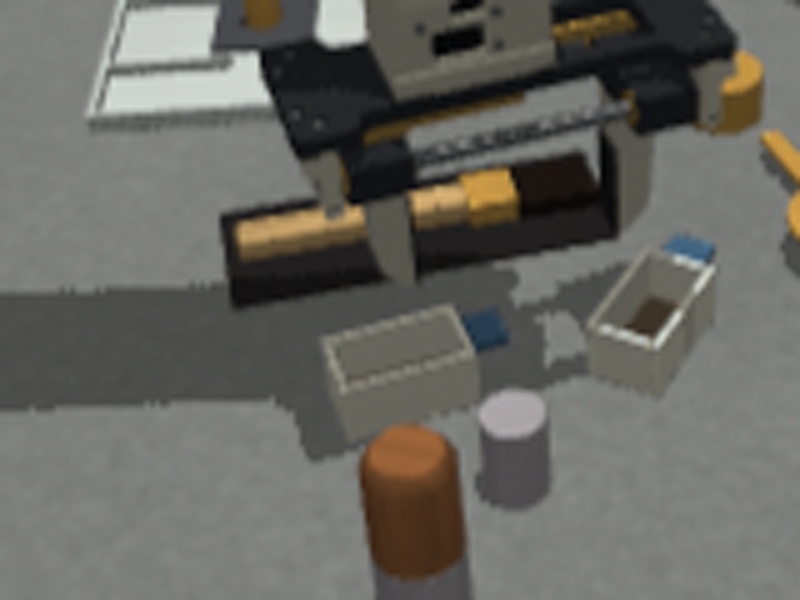

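C now lies flat on its base, mouth up, at (400,370) in the crop. Next is D, pushed along -39°.

Run:
```python
from h import *
goto([0.608,-0.383,0.19],-0.686)
goto([0.608,-0.383,0.072],-0.686)
```

```text
turn [0.   0.   0.72] shift [ 1.86 10.04 -3.8 ] dist 0.327 from [ 0.5419 -0.084   0.076 ] [-3.142  0.     0.034]
turn [0.   0.   0.72] shift [ 1.86 10.04  0.13] dist 0.306 from [ 0.5419 -0.084   0.076 ] [-3.142  0.     0.034]
```

>>> carry_out(plan=[[0, 0, 0, 0, 0, -1.3, 0], [0, 0, 0, 0, 0, -2.6, 0], [0, 0, 0.1, 0.2, 1.2, -3.8, 0], [0, 0, 0.2, 0.5, 2.7, -3.8, 0], [0, 0, 0.33, 0.8, 4.2, -3.8, 0], [0, 0, 0.46, 1.1, 5.7, -3.8, 0], [0, 0, 0.6, 1.4, 7.2, -3.8, 0], [0, 0, 0.72, 1.7, 8.7, -3.8, 0], [0, 0, 0.72, 1.86, 10.04, -3.8, 0], [0, 0, 0.72, 1.86, 10.04, -3.8, 0], [0, 0, 0.72, 1.86, 10.04, -2.8, 0], [0, 0, 0.72, 1.86, 10.04, -1.8, 0], [0, 0, 0.72, 1.86, 10.04, -0.8, 0], [0, 0, 0.72, 1.86, 10.04, -0.1, 0], [0, 0, 0.72, 1.86, 10.04, 0.13, 0], [0, 0, 0.72, 1.86, 10.04, 0.13, 0], [0, 0, 0.72, 1.86, 10.04, 0.13, 0]])

```text
time: 14.9
tcp_pos: [0.6088, -0.3834, 0.0735]
ee_rot: [-3.141, -0.002, -0.686]
ft_force: [0.1, 0.6, 0.0]
finger_gap: 0.0918
```

Run:
```python
from h import *
S,_=snap("side","d5");crop(S["color"],300,270,160,120,5,"c10.png")
goto([0.608,-0.383,0.072],-0.686)
```

```text
turn [-0.    -0.003  0.   ] shift [-0.04  0.01  0.07] dist 0.002 from [ 0.6091 -0.3837  0.074 ] [-3.141e+00 -3.000e-03 -6.860e-01]
```

View pics/c10.png

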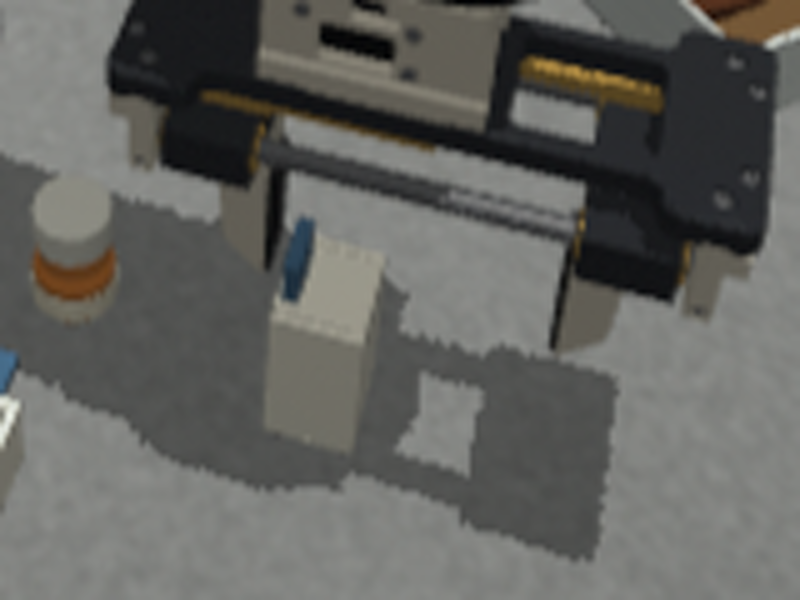

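The jaws straddle the tab of D. Pushing along tool +x.

>>> carry_out(plan=[[0, 0, 0, 0.15, 0, 0.05, 0], [0, 0, 0, 0.3, 0, 0.05, 0], [0, 0, 0, 0.45, 0, 0.05, 0], [0, 0, 0, 0.6, 0, 0.05, 0], [0, 0, 0, 0.75, 0, 0.05, 0], [0, 0, 0, 0.9, 0, 0, 0], [0, 0, 0, 1.05, 0, 0, 0], [0, 0, 0, 1.2, 0, -0.05, 0], [0, 0, 0, 1.35, 0, -0.1, 0], [0, 0, 0, 1.5, 0, -0.15, 0], [0, 0, 0, 1.65, 0, -0.2, 0], [0, 0, 0, 1.8, 0, -0.2, 0], [0, 0, 0, 1.95, 0, -0.2, 0], [0, 0, 0, 2.1, 0, -0.2, 0], [0, 0, 0, 2.25, 0, -0.2, 0], [0, 0, 0, 2.4, 0, -0.2, 0], [0, 0, 0, 2.4, 0, -0.2, 0]])

```text
time: 16.65
tcp_pos: [0.6642, -0.4292, 0.0781]
ee_rot: [3.141, -0.0, -0.686]
ft_force: [0.2, 0.5, 1.0]
finger_gap: 0.092
```

Run:
```python
from h import *
S,_=snap("side","d6");crop(S["color"],300,270,160,120,5,"c11.png")
goto([0.60,-0.20,0.28],-0.686)
```

```text
turn [ 0.  0. -0.] shift [-6.48 -4.55 -6.73] dist 0.312 from [ 0.6639 -0.4289  0.078 ] [ 3.141  0.    -0.686]
```

View pics/c11.png

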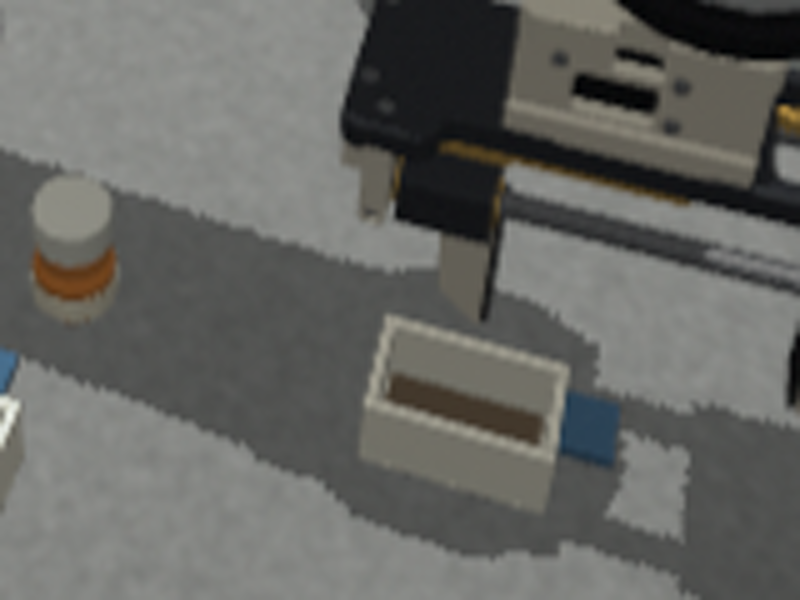

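D is down on its base, mouth up. Now an overhead look for fresh poses of all four.

>>> carry_out(plan=[[0, 0, 0, 0, 0, -1.5, 0], [0, 0, -0.15, -0.5, -0.4, -3, 0], [0, 0, -0.3, -1, -0.8, -4.3, 0], [0, 0, -0.45, -1.6, -1.2, -5.5, 0], [0, 0, -0.6, -2.2, -1.6, -6.7, 0], [0, 0, -0.75, -2.8, -2, -6.7, 0], [0, 0, -0.9, -3.4, -2.4, -6.7, 0], [0, 0, -1.05, -4, -2.8, -6.7, 0], [0, 0, -1.2, -4.6, -3.2, -6.7, 0], [0, 0, -1.35, -5.2, -3.6, -6.7, 0], [0, 0, -1.5, -5.8, -4, -6.7, 0], [0, 0, -1.65, -6.4, -4.5, -6.7, 0], [0, 0, -1.8, -6.4, -4.5, -6.7, 0], [0, 0, -1.95, -6.4, -4.5, -6.7, 0], [0, 0, -2.1, -6.4, -4.5, -6.7, 0], [0, 0, -2.257, -6.4, -4.5, -6.7, 0], [0, 0, -2.257, -6.4, -4.5, -6.7, 0], [0, 0, -2.257, -6.4, -4.5, -6.7, 0]])

```text
time: 18.5
tcp_pos: [0.6006, -0.2028, 0.2793]
ee_rot: [3.142, -0.0, 1.567]
ft_force: [0.0, -0.2, 0.5]
finger_gap: 0.092
```

Run:
```python
from h import *
im,T=snap("wrist","w5");boats("w5")
```

```text
blob [552, 0, 88, 174] top 0.013 [0.511 0.198 0.011]
LIE [164, 23, 67, 64] centre [ 0.4473 -0.3635] size [66.6 38.3] zface 0.0316 tab [ 0.472 -0.333  0.03 ] axis->tab deg 50.7 tabdir 50.6
blob [285, 37, 36, 48] top 0.106 [ 0.466 -0.22   0.104]
blob [466, 41, 53, 142] top 0.019 [0.532 0.039 0.017]
LIE [393, 59, 36, 67] centre [ 0.4871 -0.0829] size [65.3 39.8] zface 0.0313 tab [ 0.526 -0.081  0.03 ] axis->tab deg 2.0 tabdir 2.3
blob [0, 101, 118, 135] top 0.096 [ 0.603 -0.563  0.073]
blob [237, 101, 30, 25] top 0.051 [ 0.52  -0.291  0.05 ]
blob [344, 101, 25, 24] top 0.046 [ 0.519 -0.156  0.045]
LIE [373, 150, 54, 55] centre [ 0.6063 -0.0901] size [66.2 37.9] zface 0.0315 tab [ 0.635 -0.062  0.03 ] axis->tab deg 44.1 tabdir 44.3
LIE [163, 163, 52, 56] centre [ 0.6313 -0.4019] size [39.3 81.8] zface 0.0315 tab [ 0.659 -0.425  0.03 ] axis->tab deg -39.5 tabdir -40.6
blob [483, 225, 34, 11] top 0.031 [0.695 0.072 0.024]
```

View pics/w5.png

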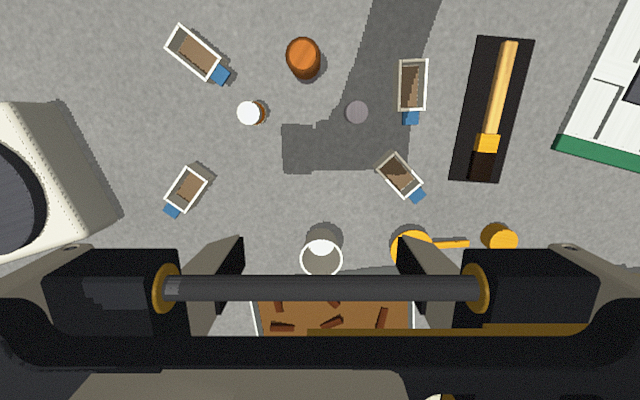

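All four lie base down. Next I'm measuring the pockets from the earlier tray pictures, taking floor points by depth.

Run:
```python
from h import *
O=np.array([.482,.2578]);a=np.radians(-14.5);ex=np.array([np.cos(a),np.sin(a)]);ey=np.array([-ex[1],ex[0]])
for tag in("w2","w1"):
    im=load(tag);T=Tof(im,im);P=pts(im,T);z=P[...,2];L=np.stack([(P[...,:2]-O)@ex,(P[...,:2]-O)@ey],-1)
    m=(im["depth"]>0)&(z>.001)&(z<.0075)&(abs(L[...,0])<.09)&(abs(L[...,1])<.088)
    m=cv2.morphologyEx(m.astype(np.uint8),cv2.MORPH_OPEN,np.ones((3,3)))
    k,l,st,c=cv2.connectedComponentsWithStats(m)
    for i in range(1,k):
        if st[i,4]>100: q=L[l==i];print(tag,st[i].tolist(),np.round([np.percentile(q,1,0),np.percentile(q,99,0)],4).tolist(),"z",round(float(np.median(z[l==i])),4))
```

```text
w2 [280, 59, 49, 68, 2288] [[-0.0884, -0.0871], [-0.0154, -0.0399]] z 0.004
w2 [301, 70, 86, 143, 5119] [[-0.088, -0.0346], [0.0887, 0.0367]] z 0.004
w2 [374, 87, 24, 59, 546] [[-0.0881, 0.0424], [-0.0152, 0.0564]] z 0.004
w2 [399, 94, 25, 58, 548] [[-0.0884, 0.074], [-0.0155, 0.0879]] z 0.0039
w2 [265, 142, 44, 59, 1818] [[0.0172, -0.0871], [0.0894, -0.0398]] z 0.0041
w2 [352, 166, 26, 51, 532] [[0.017, 0.0425], [0.0896, 0.0591]] z 0.0041
w1 [278, 0, 50, 52, 1960] [[-0.0709, -0.0872], [-0.0168, -0.0403]] z 0.0039
w1 [300, 0, 94, 152, 6032] [[-0.0868, -0.035], [0.0882, 0.0366]] z 0.0039
w1 [380, 6, 25, 68, 663] [[-0.0885, 0.042], [-0.0168, 0.0555]] z 0.0039
w1 [406, 13, 28, 67, 729] [[-0.0888, 0.0729], [-0.0174, 0.0879]] z 0.0039
w1 [261, 70, 48, 67, 2243] [[0.0158, -0.0873], [0.0888, -0.0404]] z 0.0041
w1 [356, 97, 28, 58, 656] [[0.0158, 0.042], [0.0886, 0.0591]] z 0.004
```

```bash
cat >> h.py <<'E'
O=np.array([.482,.2578]);_a=np.radians(-14.5);EX=np.array([np.cos(_a),np.sin(_a)]);EY=np.array([-EX[1],EX[0]])
def pk(sx,sy): return O+sx*.0525*EX+sy*.064*EY
E
python3 - <<'E'
from h import *
for s in ((-1,1),(-1,-1),(1,1),(1,-1)): print(s,np.round(pk(*s),4))
goto([0.626,-0.398,0.10],0.882)
goto([0.626,-0.398,0.012],0.882)
E
```

```text
(-1, 1) [0.4472 0.3329]
(-1, -1) [0.4151 0.209 ]
(1, 1) [0.5489 0.3066]
(1, -1) [0.5168 0.1827]
turn [-0.     0.     0.685] shift [-6.51  0.87  5.97] dist 0.266 from [ 0.6006 -0.2027  0.2792] [-3.141 -0.     1.567]
turn [-0.     0.     0.685] shift [-6.51  0.87  8.91] dist 0.332 from [ 0.6006 -0.2027  0.2792] [-3.141 -0.     1.567]
```

>>> carry_out(plan=[[0, 0, 0.14, -1.3, 0.2, 0.8, 0], [0, 0, 0.28, -2.7, 0.4, 1.6, 0], [0, 0, 0.42, -4, 0.6, 2.6, 0], [0, 0, 0.56, -5.4, 0.8, 3.6, 0], [0, 0, 0.685, -6.51, 0.87, 4.8, 0], [0, 0, 0.685, -6.51, 0.87, 5.97, 0], [0, 0, 0.685, -6.51, 0.87, 5.97, 0], [0, 0, 0.685, -6.51, 0.87, 6.8, 0], [0, 0, 0.685, -6.51, 0.87, 7.7, 0], [0, 0, 0.685, -6.51, 0.87, 8.4, 0], [0, 0, 0.685, -6.51, 0.87, 8.8, 0], [0, 0, 0.685, -6.51, 0.87, 8.9, 0], [0, 0, 0.685, -6.51, 0.87, 8.9, 0], [0, 0, 0.685, -6.51, 0.87, 8.9, 0.7], [0, 0, 0.685, -6.51, 0.87, 8.9, 0.7], [0, 0, 0.685, -6.51, 0.87, 8.9, 0.7], [0, 0, 0.685, -6.51, 0.87, 8.9, 0.7], [0, 0, 0.685, -6.51, 0.87, 8.9, 0.7], [0, 0, 0.685, -6.51, 0.87, 8.9, 0.7], [0, 0, 0.685, -6.51, 0.87, 8.9, 0.7]], grip_force=20)

```text
time: 20.55
tcp_pos: [0.6269, -0.3979, 0.0121]
ee_rot: [-3.141, 0.0, 0.886]
ft_force: [-0.7, -1.1, -0.9]
finger_gap: 0.0402
```

Run:
```python
from h import *
goto([0.55,-0.1,0.19],1.1)
goto([0.4472,0.3329,0.12],1.318)
goto([0.4472,0.3329,0.017],1.318)
```

```text
turn [-0.     0.    -0.214] shift [ 6.07 -8.27 -5.93] dist 0.355 from [ 0.6269 -0.3979  0.0121] [-3.141  0.     0.886]
turn [-0.     0.    -0.432] shift [ 15.08 -20.05  -3.59] dist 0.76 from [ 0.6269 -0.3979  0.0121] [-3.141  0.     0.886]
turn [-0.     0.    -0.432] shift [ 15.08 -20.05  -0.16] dist 0.753 from [ 0.6269 -0.3979  0.0121] [-3.141  0.     0.886]
```

>>> carry_out(plan=[[0, 0, 0, 0, 0, -0.4, 0.7], [0, 0, 0, 0, 0, -1, 0.7], [0, 0, 0, 0, 0, -2, 0.7], [0, 0, 0, 0, 0, -3.2, 0.7], [0, 0, 0, 0.3, -0.4, -4.4, 0.7], [0, 0, 0, 0.8, -1.1, -5.4, 0.7], [0, 0, -0.03, 1.5, -2.1, -5.9, 0.7], [0, 0, -0.08, 2.3, -3.1, -5.9, 0.7], [0, 0, -0.12, 3.1, -4.1, -5.9, 0.7], [0, 0, -0.16, 3.9, -5.1, -5.9, 0.7], [0, 0, -0.2, 4.7, -6.2, -5.9, 0.7], [0, 0, -0.24, 5.4, -7.2, -5.9, 0.7], [0, 0, -0.28, 6.1, -8.2, -5.9, 0.7], [0, 0, -0.32, 6.9, -9.2, -5.9, 0.7], [0, 0, -0.36, 7.7, -10.2, -5.9, 0.7], [0, 0, -0.4, 8.5, -11.3, -5.9, 0.7], [0, 0, -0.432, 9.3, -12.4, -5.9, 0.7], [0, 0, -0.432, 10.1, -13.4, -5.9, 0.7], [0, 0, -0.432, 10.9, -14.5, -5.9, 0.7], [0, 0, -0.432, 10.9, -14.5, -5.9, 0.7]])

```text
time: 22.55
tcp_pos: [0.4955, 0.1377, 0.1912]
ee_rot: [3.141, -0.004, 1.327]
ft_force: [0.7, -0.4, -1.7]
finger_gap: 0.0381
```

Run:
```python
from h import *
goto([0.4472,0.3329,0.10],1.318)
im,T=snap("wrist","w6")
S,_=snap("scene","s2");crop(S["color"],300,80,140,105,5,"c12.png")
```

```text
turn [ 0.001 -0.004  0.009] shift [ 5.91 -3.13  3.06] dist 0.221 from [0.4955 0.1377 0.1912] [ 3.141 -0.004  1.327]
```

View pics/c12.png

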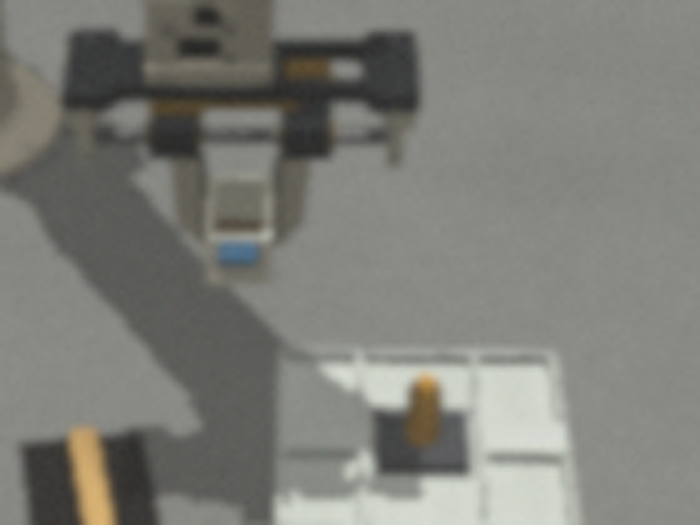

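View pics/w6.png

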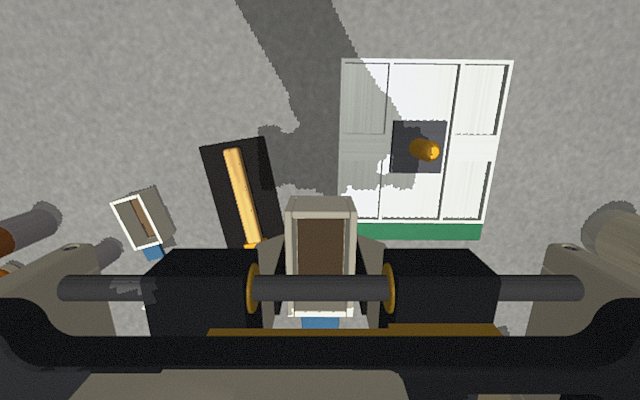

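The boat is held level in the jaws, tab to the green end. Now measuring its offset in the grip, in tool axes.

```bash
cat >> h.py <<'E'
def held(tag):
    im=load(tag);P=pts(im,im["tool_from_camera"])
    m=(im["depth"]>0)&(abs(P[...,0])<.03)&(abs(P[...,1])<.07)&(P[...,2]>-.05)&(P[...,2]<.03)
    hsv=cv2.cvtColor(im["color"],cv2.COLOR_BGR2HSV)
    b=m&(cv2.inRange(hsv,(95,90,30),(115,255,255))>0)
    print("tab tool",np.round(P[b].min(0),4),np.round(P[b].max(0),4),b.sum())
    w=m&(abs(P[...,0])<.012)&~b;q=P[w];print("mid strip y range",np.round(np.percentile(q[:,1],[0.5,2,98,99.5]),4))
    top=q[q[:,2]<np.percentile(q[:,2],3)+.004];print("rim y",np.round(np.percentile(top[:,1],[1,99]),4),"rim z",np.round(np.median(top[:,2]),4),"floor z",np.round(np.percentile(q[:,2],[5,50,95]),4))
E
python3 -c "
from h import *
held('w6')"
```

```text
tab tool [-0.0201 -0.0092 -0.0365] [ 0.0103  0.0426 -0.0153] 425
mid strip y range [-0.0315 -0.0313  0.0313  0.0334]
rim y [-0.0315  0.0346] rim z -0.0183 floor z [-0.0189  0.0066  0.008 ]
```

>>> carry_out(plan=[[0, 0, 0, 0.8, -0.4, 0, 0.7], [0, 0, 0, 1.8, -0.9, 0, 0.7], [0, 0, 0, 2.8, -1.5, 0.3, 0.7], [0, 0, 0.009, 3.8, -2, 0.8, 0.7], [0, -0.004, 0.009, 4.8, -2.5, 1.4, 0.7], [0, -0.004, 0.009, 5.5, -2.9, 2.2, 0.7], [0, -0.004, 0.009, 5.91, -3.13, 3, 0.7], [0, -0.004, 0.009, 5.91, -3.13, 3, 0.7], [0, -0.004, 0.009, 5.91, -3.13, 3, 0.7], [0, -0.004, 0.009, 5.91, -3.13, 3, 0.7]])

```text
time: 23.65
tcp_pos: [0.4524, 0.3241, 0.1007]
ee_rot: [3.139, 0.003, 1.306]
ft_force: [-0.1, 0.9, -1.2]
finger_gap: 0.0376
```

Run:
```python
from h import *
goto([0.4472,0.3329,0.018],1.318)
```

```text
turn [ 0.002  0.003 -0.012] shift [ 0.25 -0.25  2.76] dist 0.083 from [0.4524 0.3241 0.1007] [3.139e+00 3.000e-03 1.306e+00]
```

>>> carry_out(plan=[[0, 0, 0, 0, 0, 0, 0.7], [0, 0, 0, 0, 0, 0, 0.7]])

```text
time: 23.85
tcp_pos: [0.4515, 0.325, 0.1004]
ee_rot: [3.14, 0.003, 1.307]
ft_force: [-0.3, 0.2, -1.3]
finger_gap: 0.0379
```

Run:
```python
from h import *
goto([0.4472,0.3329,0.018],1.318)
```

```text
turn [ 0.002  0.003 -0.011] shift [ 0.22 -0.21  2.75] dist 0.083 from [0.4515 0.325  0.1004] [3.140e+00 3.000e-03 1.307e+00]
```

>>> carry_out(plan=[[0, 0, -0.01, 0.2, -0.2, 0.2, 0.7], [0, 0, -0.01, 0.22, -0.21, 0.7, 0.7], [0, 0, -0.01, 0.22, -0.21, 1.2, 0.7], [0, 0, -0.01, 0.22, -0.21, 1.7, 0.7], [0, 0, -0.01, 0.22, -0.21, 1.7, 0.7], [0, 0, -0.01, 0.22, -0.21, 1.7, 0.7]])

```text
time: 24.45
tcp_pos: [0.4452, 0.3329, 0.0471]
ee_rot: [-3.14, 0.006, 1.319]
ft_force: [0.5, -0.1, -1.0]
finger_gap: 0.0378
```

Run:
```python
from h import *
goto([0.4472,0.3329,0.018],1.318)
```

```text
turn [-0.001  0.006  0.001] shift [0.02 0.07 0.97] dist 0.029 from [0.4452 0.3329 0.0471] [-3.14   0.006  1.319]
```

>>> carry_out(plan=[[0, 0, 0, 0, 0.05, 0.3, 0.7], [0, 0, 0, 0, 0.05, 0.6, 0.7], [0, 0, 0, 0, 0.05, 0.8, 0.7], [0, 0, 0, 0, 0.05, 0.95, 0.7], [0, 0, 0, 0, 0.05, 0.95, 0.7], [0, 0, 0, 0, 0.05, 0.95, 0.7]])

```text
time: 25.05
tcp_pos: [0.4472, 0.333, 0.0197]
ee_rot: [-3.141, 0.004, 1.319]
ft_force: [-0.3, 0.3, -1.4]
finger_gap: 0.0378
```

>>> carry_out(plan=[[0, 0, 0, 0, 0, 0, 0.5], [0, 0, 0, 0, 0, 0, 0.4], [0, 0, 0, 0, 0, 0, 0.4], [0, 0, 0, 0, 0, -0.5, 0.4], [0, 0, 0, 0, 0, -1.5, 0.4], [0, 0, 0, 0, 0, -2.7, 0.3], [0, 0, 0, 0, 0, -4, 0.2], [0, 0, 0, 0, 0, -5.3, 0], [0, 0, 0, -1, 0, -6, 0], [0, 0, 0, -2, 0, -6, 0], [0, 0, 0, -3, 1, -6, 0], [0, 0, 0, -4, 2, -6, 0], [0, 0, 0, -4, 3, -6, 0], [0, 0, 0, -4, 3, -6, 0], [0, 0, 0, -4, 3, -6, 0]])

```text
time: 26.55
tcp_pos: [0.5048, 0.195, 0.201]
ee_rot: [3.141, 0.003, 1.318]
ft_force: [-0.3, 1.5, 0.2]
finger_gap: 0.0918
```

```bash
cat >> h.py <<'E'
def trayboats(tag):
    im=load(tag);T=Tof(im,im);P=pts(im,T);z=P[...,2];hsv=cv2.cvtColor(im["color"],cv2.COLOR_BGR2HSV)
    L=np.stack([(P[...,:2]-O)@EX,(P[...,:2]-O)@EY],-1);v=np.mgrid[0:400,0:640][0]
    blue=(cv2.inRange(hsv,(95,90,30),(115,255,255))>0)
    reg=(im["depth"]>0)&(v<238)
    for sx in(-1,1):
        for sy in(-1,1):
            w=reg&(abs(L[...,0]-sx*.0525)<.05)&(abs(L[...,1]-sy*.064)<.034)&(z>.022)&(z<.06)
            f=w&~blue
            if f.sum()<60: continue
            c,s,a,bx=rectw(im,T,f,.036);t=L[w&blue];l=np.array([(c-O)@EX,(c-O)@EY])
            rim=z[f&(z>np.percentile(z[f],80))]
            pl=P[f&(z>np.percentile(z[f],90)-.004)]
            A=np.c_[pl[:,:2]-pl[:,:2].mean(0),np.ones(len(pl))];n=np.linalg.lstsq(A,pl[:,2],rcond=None)[0]
            print((sx,sy),"centre tray",np.round(l,4),"err mm",np.round((l-[sx*.0525,sy*.064])*1000,1),"size",s,"ang",round(a,1),"rim z",np.round(np.percentile(z[f],[50,90]),4),"tilt",np.round(n[:2],3),"tab",np.round(np.median(t,0),4) if len(t) else None)
E
python3 - <<'E'
from h import *
im,T=snap("wrist","w7");trayboats("w7")
E
```

```text
(-1, 1) centre tray [-0.0505  0.0617] err mm [ 2.  -2.3] size [42.1 64.3] ang 75.2 rim z [0.0348 0.0365] tilt [-0.003 -0.   ] tab [-0.0106  0.0624]
```

View pics/w7.png

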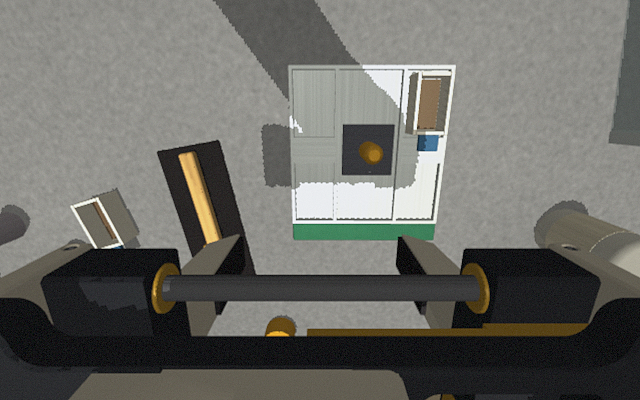

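D sits in pocket (-,+): rim at 36 mm, no tilt, within about 2 mm. Next is C. I'm looking again first in case a boat has been knocked.

Run:
```python
from h import *
goto([0.60,-0.15,0.27],1.571)
```

```text
turn [-0.001  0.003 -0.251] shift [-10.38   5.96  -2.28] dist 0.365 from [0.504  0.1957 0.2007] [-3.141e+00  3.000e-03  1.320e+00]
```

>>> carry_out(plan=[[0, 0, -0.05, -1.3, 0.7, -0.5, 0], [0, 0, -0.1, -2.6, 1.5, -1, 0], [0, 0, -0.15, -3.9, 2.2, -1.5, 0], [0, 0, -0.2, -5.2, 3, -2, 0], [0, 0, -0.251, -6.5, 3.7, -2.28, 0], [0, 0, -0.251, -7.8, 4.5, -2.28, 0], [0, 0, -0.251, -9.1, 5.2, -2.28, 0], [0, 0, -0.251, -10.4, 6, -2.28, 0], [0, 0, -0.251, -10.4, 6, -2.28, 0], [0, 0, -0.251, -10.4, 6, -2.28, 0], [0, 0, -0.251, -10.4, 6, -2.28, 0], [0, 0, -0.251, -10.4, 6, -2.28, 0]])

```text
time: 27.8
tcp_pos: [0.6014, -0.1488, 0.27]
ee_rot: [-3.141, 0.003, 1.574]
ft_force: [-0.3, -0.3, -0.5]
finger_gap: 0.0914
```

Run:
```python
from h import *
im,T=snap("wrist","w8");boats("w8")
goto([0.486,-0.0825,0.10],1.606)
goto([0.486,-0.0825,0.012],1.606)
```

```text
blob [521, 0, 119, 184] top 0.022 [0.5   0.229 0.012]
LIE [117, 19, 72, 66] centre [ 0.4475 -0.3627] size [68.  39.1] zface 0.0314 tab [ 0.472 -0.333  0.03 ] axis->tab deg 50.6 tabdir 50.9
blob [234, 34, 48, 49] top 0.106 [ 0.466 -0.216  0.102]
blob [434, 40, 49, 144] top 0.019 [0.533 0.039 0.017]
LIE [357, 57, 33, 69] centre [ 0.4862 -0.0824] size [63.7 38.9] zface 0.0315 tab [ 0.527 -0.08   0.03 ] axis->tab deg 2.4 tabdir 3.0
blob [0, 100, 80, 136] top 0.076 [ 0.62  -0.546  0.046]
blob [193, 100, 36, 25] top 0.051 [ 0.52  -0.289  0.049]
blob [305, 100, 23, 25] top 0.046 [ 0.52  -0.155  0.045]
LIE [338, 150, 54, 57] centre [ 0.609  -0.0873] size [72.6 37.9] zface 0.0317 tab [ 0.635 -0.062  0.03 ] axis->tab deg 44.1 tabdir 44.1
blob [454, 227, 28, 9] top 0.031 [0.693 0.074 0.019]
turn [-0.001  0.003 -0.033] shift [ 2.25 -3.84  5.66] dist 0.216 from [ 0.6014 -0.1492  0.27  ] [-3.141e+00  3.000e-03  1.573e+00]
turn [-0.001  0.003 -0.033] shift [ 2.26 -3.83  8.6 ] dist 0.29 from [ 0.6014 -0.1492  0.27  ] [-3.141e+00  3.000e-03  1.573e+00]
```

>>> carry_out(plan=[[0, 0, -0.033, 0.6, -1, 1, 0.35], [0, 0, -0.033, 1.2, -2, 2.2, 0.35], [0, 0, -0.033, 1.8, -3, 3.4, 0.35], [0, 0, -0.033, 2.25, -3.84, 4.6, 0.35], [0, 0, -0.033, 2.25, -3.84, 5.66, 0.35], [0, 0, -0.033, 2.25, -3.84, 5.66, 0.35], [0, 0, -0.033, 2.25, -3.84, 6.5, 0.35], [0, 0, -0.033, 2.25, -3.84, 7.4, 0.35], [0, 0, -0.033, 2.25, -3.84, 8.1, 0.35], [0, 0, -0.033, 2.25, -3.84, 8.5, 0.35], [0, 0, -0.033, 2.25, -3.84, 8.6, 0.35], [0, 0, -0.033, 2.25, -3.84, 8.6, 0.35], [0, 0, -0.033, 2.25, -3.84, 8.6, 0.7], [0, 0, -0.033, 2.25, -3.84, 8.6, 0.7], [0, 0, -0.033, 2.25, -3.84, 8.6, 0.7], [0, 0, -0.033, 2.25, -3.84, 8.6, 0.7], [0, 0, -0.033, 2.25, -3.84, 8.6, 0.7], [0, 0, -0.033, 2.25, -3.84, 8.6, 0.7]])

```text
time: 29.65
tcp_pos: [0.4866, -0.0849, 0.0124]
ee_rot: [3.142, 0.004, 1.603]
ft_force: [-0.9, 1.3, 6.0]
finger_gap: 0.0378
```

Run:
```python
from h import *
goto([0.486,-0.0825,0.12],1.606)
goto([0.4151,0.209,0.12],1.318)
```

```text
turn [ 0.     0.004 -0.003] shift [ 0.07 -0.02 -3.59] dist 0.108 from [ 0.4866 -0.0849  0.0124] [3.142 0.004 1.603]
turn [0.001 0.004 0.285] shift [ 9.86 -2.06 -3.62] dist 0.321 from [ 0.4866 -0.0849  0.0124] [3.142 0.004 1.603]
```

>>> carry_out(plan=[[0, 0, 0, 0, 0, -0.4, 0.7], [0, 0, 0, 0, 0, -1.2, 0.7], [0, 0, 0, 0, 0, -2.2, 0.7], [0, 0, 0, 0, 0, -3.3, 0.7], [0, 0, 0, 0, 0, -3.7, 0.7], [0, 0, 0.05, 1, -0.2, -3.7, 0.7], [0, 0, 0.1, 2.2, -0.5, -3.7, 0.7], [0, 0, 0.15, 3.4, -0.7, -3.7, 0.7], [0, 0, 0.2, 4.6, -1, -3.7, 0.7], [0, 0, 0.25, 5.8, -1.2, -3.7, 0.7], [0, 0, 0.285, 7, -1.5, -3.7, 0.7], [0, 0, 0.285, 8.2, -1.7, -3.7, 0.7], [0, 0, 0.285, 9.2, -1.9, -3.7, 0.7], [0, 0, 0.285, 9.86, -2.06, -3.7, 0.7], [0, 0, 0.285, 9.86, -2.06, -3.7, 0.7], [0, 0, 0.285, 9.86, -2.06, -3.7, 0.7], [0, 0, 0.285, 9.86, -2.06, -3.7, 0.7], [0, 0, 0.285, 9.86, -2.06, -3.7, 0.7]])

```text
time: 31.45
tcp_pos: [0.4151, 0.2075, 0.1215]
ee_rot: [-3.142, 0.005, 1.316]
ft_force: [-1.1, -0.1, -0.8]
finger_gap: 0.0379
```

Run:
```python
from h import *
im,T=snap("wrist","w9");held("w9")
goto([0.4151,0.209,0.05],1.318)
```

```text
tab tool [-0.0108  0.0314 -0.019 ] [ 0.0103  0.042  -0.0161] 506
mid strip y range [-0.0335 -0.0333  0.0292  0.0314]
rim y [-0.0334  0.0403] rim z -0.0192 floor z [-0.0197  0.0058  0.0073]
turn [-0.     0.005 -0.002] shift [ 0.05 -0.01  2.38] dist 0.072 from [0.4151 0.2077 0.1215] [-3.142  0.005  1.316]
```

>>> carry_out(plan=[[0, 0, 0, 0.05, 0.04, 0.5, 0.7], [0, 0, 0, 0.05, 0.04, 1.2, 0.7], [0, 0, 0, 0.05, 0.04, 1.9, 0.7], [0, 0, 0, 0.05, 0.04, 2.5, 0.7], [0, 0, 0, 0.05, 0.04, 3, 0.7], [0, 0, 0, 0.05, 0.04, 3.3, 0.7], [0, 0, 0, 0.05, 0.04, 3.45, 0.7], [0, 0, 0, 0.05, 0.04, 3.45, 0.7], [0, 0, 0, 0.05, 0.04, 3.45, 0.7]])

```text
time: 32.4
tcp_pos: [0.4167, 0.2099, 0.0186]
ee_rot: [3.141, 0.003, 1.318]
ft_force: [-0.5, 0.7, -1.6]
finger_gap: 0.0381
```

>>> carry_out(plan=[[0, 0, 0, 0, 0, 0, 0.5], [0, 0, 0, 0, 0, 0, 0.4], [0, 0, 0, 0, 0, 0, 0.4], [0, 0, 0, 0, 0, -0.5, 0.4], [0, 0, 0, 0, 0, -1.5, 0.4], [0, 0, 0, 0, 0, -2.7, 0.3], [0, 0, 0, 0, 0, -4, 0.2], [0, 0, 0, 0, 0, -5.3, 0], [0, 0, 0, 0, 1, -6, 0], [0, 0, 0, 0, 2, -6, 0], [0, 0, 0, 0, 3, -6, 0], [0, 0, 0, 0, 4, -6, 0], [0, 0, 0, 0, 4.5, -6, 0], [0, 0, 0, 0, 4.5, -6, 0], [0, 0, 0, 0, 4.5, -6, 0]])

```text
time: 33.9
tcp_pos: [0.5463, 0.1768, 0.1978]
ee_rot: [-3.14, 0.004, 1.318]
ft_force: [-0.0, -0.3, 0.1]
finger_gap: 0.0918
```

Run:
```python
from h import *
im,T=snap("wrist","w10");trayboats("w10")
goto([0.68,-0.2,0.28],0.3)
```

```text
(-1, -1) centre tray [-0.043  -0.0627] err mm [9.5 1.3] size [37.8 80.5] ang 75.4 rim z [0.0355 0.0366] tilt [-0.003 -0.003] tab [-0.0117 -0.063 ]
(-1, 1) centre tray [-0.0426  0.0615] err mm [ 9.9 -2.5] size [42.2 79.5] ang 75.3 rim z [0.0346 0.0364] tilt [0.001 0.001] tab [-0.0109  0.0623]
turn [1.000e-03 4.000e-03 1.019e+00] shift [-11.07   7.46  -2.7 ] dist 0.409 from [0.5459 0.1772 0.1978] [-3.14   0.004  1.319]
```

View pics/w10.png

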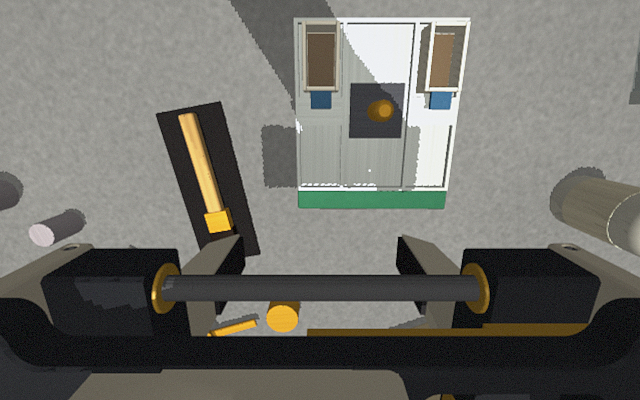

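Both are in. Next is A, approached with yaw -0.80 (the other half-turn would run joint 7 to its limit), looking at it on the way.

Run:
```python
from h import *
goto([0.525,-0.16,0.25],-0.803)
```

```text
turn [0.004 0.004 2.122] shift [-11.06   2.13  -1.69] dist 0.342 from [0.5459 0.1772 0.1978] [-3.14   0.004  1.319]
```

>>> carry_out(plan=[[0, 0, 0.14, -0.8, 0.1, -0.5, 0], [0, 0, 0.28, -1.6, 0.3, -1, 0], [0, 0, 0.42, -2.4, 0.4, -1.5, 0], [0, 0, 0.56, -3.2, 0.6, -1.7, 0], [0, 0, 0.7, -4, 0.7, -1.7, 0], [0, 0, 0.84, -4.8, 0.9, -1.7, 0], [0, 0, 0.98, -5.6, 1, -1.7, 0], [0, 0, 1.12, -6.4, 1.2, -1.7, 0], [0, 0, 1.26, -7.2, 1.3, -1.7, 0], [0, 0, 1.4, -8, 1.5, -1.7, 0], [0, 0, 1.54, -8.8, 1.6, -1.7, 0], [0, 0, 1.68, -9.6, 1.8, -1.7, 0], [0, 0, 1.82, -10.4, 2, -1.7, 0], [0, 0, 1.96, -11, 2.13, -1.7, 0], [0, 0, 2.122, -11.06, 2.13, -1.7, 0], [0, 0, 2.122, -11.06, 2.13, -1.7, 0], [0, 0, 2.122, -11.06, 2.13, -1.7, 0], [0, 0, 2.122, -11.06, 2.13, -1.7, 0]])

```text
time: 35.75
tcp_pos: [0.526, -0.159, 0.2504]
ee_rot: [3.139, -0.001, -0.799]
ft_force: [0.5, 0.2, 0.0]
finger_gap: 0.0917
```

Run:
```python
from h import *
im,T=snap("wrist","w11");boats("w11")
S,_=snap("side","d7")
goto([0.607,-0.0895,0.012],-0.803)
```

```text
LIE [0, 0, 125, 71] centre [0.4233 0.2053] size [46.  85.7] zface 0.0321 tab [0.453 0.193 0.034] axis->tab deg -14.4 tabdir -22.2
blob [151, 0, 116, 122] top 0.019 [0.552 0.038 0.017]
blob [351, 0, 44, 26] top 0.026 [ 0.706 -0.069  0.024]
LIE [310, 46, 32, 73] centre [ 0.6066 -0.0903] size [64.1 37.5] zface 0.0317 tab [ 0.636 -0.062  0.03 ] axis->tab deg 43.7 tabdir 44.2
blob [430, 66, 55, 49] top 0.061 [ 0.703 -0.195  0.048]
blob [303, 164, 23, 28] top 0.046 [ 0.521 -0.154  0.045]
blob [308, 220, 26, 16] top 0.061 [ 0.475 -0.209  0.034]
turn [ 0.003 -0.002  0.002] shift [ 0.19 -3.58  7.94] dist 0.261 from [ 0.5261 -0.1594  0.2504] [ 3.138e+00 -2.000e-03 -8.010e-01]
```

View pics/w11.png

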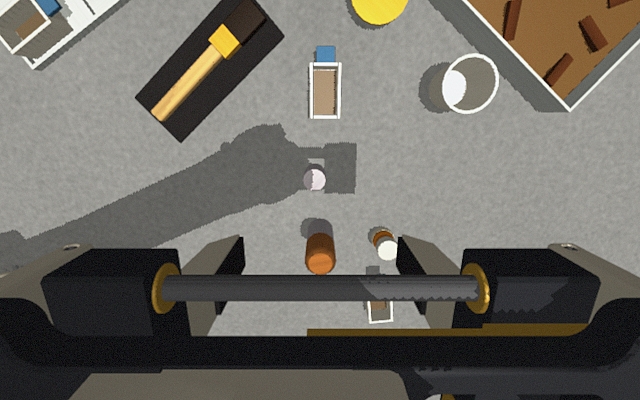

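View pics/d7.png

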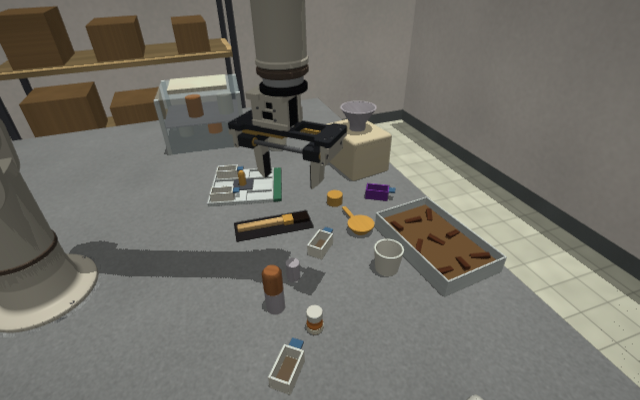

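>>> carry_out(plan=[[0, 0, 0, 0, -1, 1, 0.35], [0, 0, 0, 0.1, -2.2, 2.2, 0.35], [0, 0, 0, 0.19, -3.2, 3.6, 0.35], [0, 0, 0, 0.19, -3.58, 5, 0.35], [0, 0, 0, 0.19, -3.58, 5.5, 0.35], [0, 0, 0, 0.19, -3.58, 6, 0.35], [0, 0, 0, 0.19, -3.58, 6.8, 0.35], [0, 0, 0, 0.19, -3.58, 7.4, 0.35], [0, 0, 0, 0.19, -3.58, 7.8, 0.35], [0, 0, 0, 0.19, -3.58, 7.93, 0.35], [0, 0, 0, 0.19, -3.58, 7.93, 0.35], [0, 0, 0, 0.19, -3.58, 7.93, 0.35], [0, 0, 0, 0.19, -3.58, 7.93, 0.7], [0, 0, 0, 0.19, -3.58, 7.93, 0.7], [0, 0, 0, 0.19, -3.58, 7.93, 0.7], [0, 0, 0, 0.19, -3.58, 7.93, 0.7], [0, 0, 0, 0.19, -3.58, 7.93, 0.7]])

```text
time: 37.55
tcp_pos: [0.6072, -0.0907, 0.0125]
ee_rot: [3.138, -0.002, -0.804]
ft_force: [-0.9, 0.6, 4.0]
finger_gap: 0.0379
```

Run:
```python
from h import *
goto([0.5489,0.3066,0.12],1.318-np.pi)
```

```text
turn [ 0.002 -0.003  1.02 ] shift [-10.88  -7.78  -3.63] dist 0.416 from [ 0.6072 -0.0907  0.0125] [ 3.138e+00 -2.000e-03 -8.040e-01]
```

>>> carry_out(plan=[[0, 0, 0, 0, 0, -0.4, 0.7], [0, 0, 0, 0, 0, -1.2, 0.7], [0, 0, 0, 0, 0, -2.2, 0.7], [0, 0, 0, 0, 0, -3.3, 0.7], [0, 0, 0.1, -0.5, -0.4, -3.6, 0.7], [0, 0, 0.2, -1.5, -1.1, -3.6, 0.7], [0, 0, 0.3, -2.5, -1.8, -3.6, 0.7], [0, 0, 0.4, -3.6, -2.6, -3.6, 0.7], [0, 0, 0.5, -4.7, -3.4, -3.6, 0.7], [0, 0, 0.6, -5.8, -4.2, -3.6, 0.7], [0, 0, 0.7, -6.9, -5, -3.6, 0.7], [0, 0, 0.8, -8, -5.8, -3.6, 0.7], [0, 0, 0.9, -9, -6.5, -3.6, 0.7], [0, 0, 1.02, -10, -7.2, -3.6, 0.7], [0, 0, 1.02, -10.88, -7.78, -3.6, 0.7], [0, 0, 1.02, -10.88, -7.78, -3.6, 0.7], [0, 0, 1.02, -10.88, -7.78, -3.6, 0.7], [0, 0, 1.02, -10.88, -7.78, -3.6, 0.7], [0, 0, 1.02, -10.88, -7.78, -3.6, 0.7]])

```text
time: 39.45
tcp_pos: [0.5495, 0.3045, 0.119]
ee_rot: [-3.141, -0.005, -1.827]
ft_force: [-1.7, -0.7, -1.6]
finger_gap: 0.0381
```

Run:
```python
from h import *
im,T=snap("wrist","w12");held("w12");print(monitor.get_obs()["q"][6])
goto([0.5489,0.3066,0.0175],1.318-np.pi)
```

```text
tab tool [-0.0122 -0.05   -0.0193] [ 0.011  -0.0317  0.0061] 1517
mid strip y range [-0.046  -0.0319  0.0306  0.0314]
rim y [-0.0454  0.0316] rim z -0.0189 floor z [-0.0195  0.0062  0.0075]
-2.0936418840361695
turn [-0.    -0.004 -0.003] shift [-0.07  0.04  3.38] dist 0.101 from [0.5495 0.3047 0.119 ] [-3.141 -0.004 -1.827]
```

View pics/w12.png

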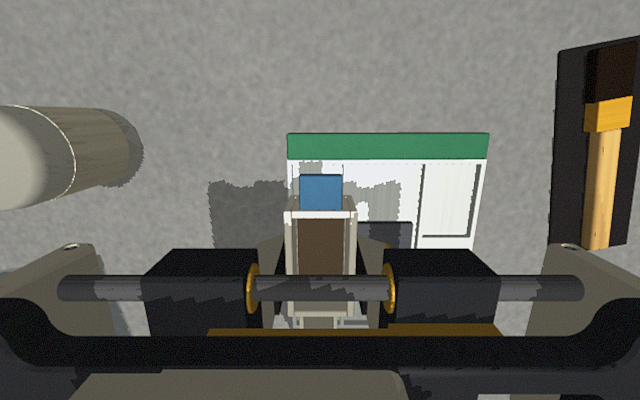

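>>> carry_out(plan=[[0, 0, 0, -0.07, 0.04, 0.5, 0.7], [0, 0, 0, -0.07, 0.04, 1.2, 0.7], [0, 0, 0, -0.07, 0.04, 1.9, 0.7], [0, 0, 0, -0.07, 0.04, 2.5, 0.7], [0, 0, 0, -0.07, 0.04, 3, 0.7], [0, 0, 0, -0.07, 0.04, 3.3, 0.7], [0, 0, 0, -0.07, 0.04, 3.37, 0.7], [0, 0, 0, -0.07, 0.04, 3.37, 0.7], [0, 0, 0, -0.07, 0.04, 3.37, 0.7]])

```text
time: 40.4
tcp_pos: [0.5487, 0.3088, 0.0183]
ee_rot: [-3.141, -0.003, -1.824]
ft_force: [0.0, -0.1, -0.5]
finger_gap: 0.0377
```

>>> carry_out(plan=[[0, 0, 0, 0, 0, 0, 0.5], [0, 0, 0, 0, 0, 0, 0.4], [0, 0, 0, 0, 0, 0, 0.4], [0, 0, 0, 0, 0, -0.5, 0.4], [0, 0, 0, 0, 0, -1.5, 0.4], [0, 0, 0, 0, 0, -2.7, 0.3], [0, 0, 0, 0, 0, -4, 0.2], [0, 0, 0, 0, 0, -5.3, 0], [0, 0, 0, 0, 0, -5.8, 0], [0, 0, 0, 0, 0, -5.8, 0], [0, 0, 0, 0, 0, -5.8, 0]])

```text
time: 41.5
tcp_pos: [0.5477, 0.3091, 0.1913]
ee_rot: [3.141, -0.004, -1.824]
ft_force: [-0.1, -0.0, -0.8]
finger_gap: 0.0916
```

Run:
```python
from h import *
S,_=snap("side","d8");crop(S["color"],190,150,130,80,6,"c13.png");
snap("wrist","w13");trayboats("w13")
goto([0.36,-0.46,0.27],-0.69)
goto([0.40,-0.40,0.27],-0.69)
```

```text
(1, 1) centre tray [0.0524 0.0654] err mm [-0.1  1.4] size [37.7 65.1] ang 75.7 rim z [0.0355 0.0366] tilt [-0.002 -0.001] tab [0.0932 0.0658]
turn [ 0.006 -0.004 -1.134] shift [26.38 -0.37 -2.51] dist 0.795 from [0.5469 0.3087 0.1898] [ 3.139 -0.006 -1.824]
turn [ 0.006 -0.004 -1.134] shift [24.11 -1.17 -2.53] dist 0.728 from [0.5469 0.3087 0.1898] [ 3.139 -0.006 -1.824]
```

View pics/w13.png

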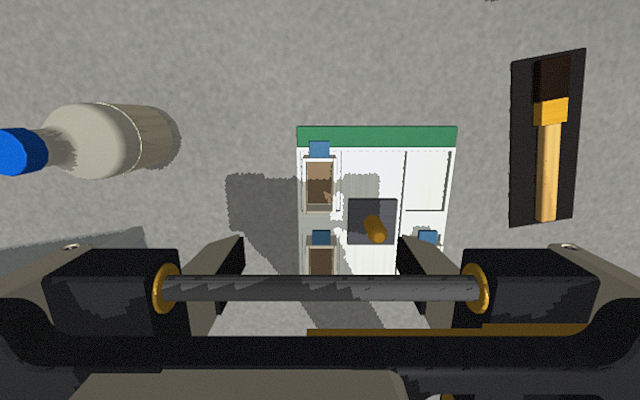

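A sits well: within 1.4 mm, rim 36 mm, level. Now B.

>>> carry_out(plan=[[0, 0, -0.06, 0.8, 0, -0.6, 0], [0, 0, -0.12, 1.9, 0, -1.2, 0], [0, 0, -0.18, 3.2, -0.1, -1.8, 0], [0, 0, -0.24, 4.6, -0.1, -2.5, 0], [0, 0, -0.3, 6, -0.1, -2.5, 0], [0, 0, -0.36, 7.4, -0.1, -2.5, 0], [0, 0, -0.42, 8.8, -0.1, -2.5, 0], [0, 0, -0.48, 10.2, -0.2, -2.5, 0], [0, 0, -0.54, 11.6, -0.2, -2.5, 0], [0, 0, -0.6, 13, -0.2, -2.5, 0], [0, 0, -0.66, 14.4, -0.2, -2.5, 0], [0, 0, -0.72, 15.8, -0.3, -2.5, 0], [0, 0, -0.78, 17.2, -0.3, -2.5, 0], [0, 0, -0.84, 18.6, -0.3, -2.5, 0], [0, 0, -0.9, 20, -0.4, -2.5, 0], [0, 0, -0.96, 21.4, -0.4, -2.5, 0], [0, 0, -1.02, 22.8, -0.5, -2.5, 0], [0, 0, -1.134, 24.2, -0.5, -2.5, 0], [0, 0, -1.134, 25.6, -0.6, -2.5, 0], [0, 0, -1.134, 25.6, -0.6, -2.5, 0]])

```text
time: 43.6
tcp_pos: [0.3687, -0.4443, 0.2683]
ee_rot: [3.132, -0.0, -0.699]
ft_force: [-0.4, -0.5, -0.4]
finger_gap: 0.0918
```

>>> carry_out(plan=[[0, 0, 0, 0, 0, 0, 0], [0, 0, 0, 0, 0, 0, 0], [0, 0, 0, 0, 0, 0, 0]])

```text
time: 43.9
tcp_pos: [0.3743, -0.4368, 0.269]
ee_rot: [3.139, -0.0, -0.688]
ft_force: [0.0, -0.1, -0.1]
finger_gap: 0.0917
```

Run:
```python
from h import *
im,T=snap("wrist","w14");boats("w14")
goto([0.447,-0.3635,0.012],-0.688)
```

```text
blob [251, 0, 29, 12] top 0.043 [ 0.452 -0.239  0.023]
blob [326, 0, 28, 29] top 0.051 [ 0.512 -0.303  0.048]
LIE [293, 66, 34, 69] centre [ 0.4192 -0.3614] size [64.9 37.9] zface 0.0317 tab [ 0.442 -0.327  0.03 ] axis->tab deg 55.3 tabdir 55.9
STAND [449, 72, 191, 164] centre [ 0.5791 -0.5671] size [207.1  85.2] zface 0.0659 tab [ 0.52  -0.658  0.046] axis->tab deg -138.0 tabdir -123.1
turn [ 0.003 -0.001  0.001] shift [ 0.31 -3.45  8.57] dist 0.277 from [ 0.3744 -0.437   0.2693] [ 3.139e+00 -1.000e-03 -6.870e-01]
```

View pics/w14.png

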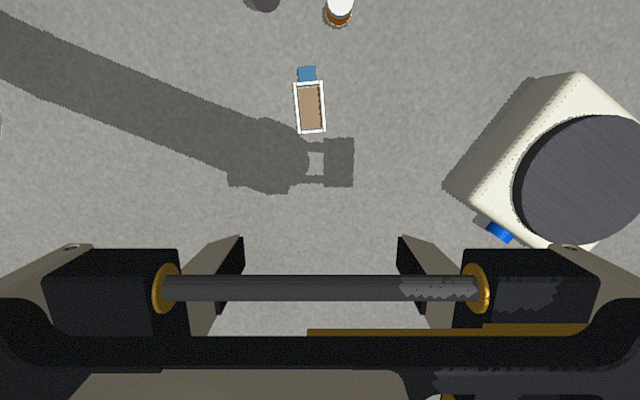

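B has been knocked about 28 mm since my last look. It's now at (0.419, -0.361), axis 55°, and still upright. Using the new pose.

Run:
```python
from h import *
goto([0.419,-0.3614,0.012],-0.604)
```

```text
turn [ 0.003 -0.001 -0.083] shift [-0.46 -2.91  8.57] dist 0.272 from [ 0.3744 -0.437   0.2693] [ 3.139e+00 -1.000e-03 -6.870e-01]
```

>>> carry_out(plan=[[0, 0, -0.05, -0.2, -1, 1, 0.3], [0, 0, -0.083, -0.46, -2, 2.2, 0.3], [0, 0, -0.083, -0.46, -2.91, 3.4, 0.3], [0, 0, -0.083, -0.46, -2.91, 4.8, 0.3], [0, 0, -0.083, -0.46, -2.91, 5.8, 0.3], [0, 0, -0.083, -0.46, -2.91, 6.2, 0.3], [0, 0, -0.083, -0.46, -2.91, 7, 0.3], [0, 0, -0.083, -0.46, -2.91, 7.8, 0.3], [0, 0, -0.083, -0.46, -2.91, 8.3, 0.3], [0, 0, -0.083, -0.46, -2.91, 8.55, 0.3], [0, 0, -0.083, -0.46, -2.91, 8.55, 0.3], [0, 0, -0.083, -0.46, -2.91, 8.55, 0.3], [0, 0, -0.083, -0.46, -2.91, 8.55, 0.7], [0, 0, -0.083, -0.46, -2.91, 8.55, 0.7], [0, 0, -0.083, -0.46, -2.91, 8.55, 0.7], [0, 0, -0.083, -0.46, -2.91, 8.55, 0.7], [0, 0, -0.083, -0.46, -2.91, 8.55, 0.7], [0, 0, -0.083, -0.46, -2.91, 8.55, 0.7]])

```text
time: 45.75
tcp_pos: [0.4182, -0.3635, 0.0131]
ee_rot: [3.138, -0.002, -0.607]
ft_force: [-0.6, 1.7, 4.5]
finger_gap: 0.0376
```

Run:
```python
from h import *
goto([0.5168,0.1827,0.19],1.318-np.pi)
```

```text
turn [ 0.002 -0.004  1.217] shift [ -7.68 -16.81  -5.97] dist 0.583 from [ 0.4182 -0.3635  0.0131] [ 3.138e+00 -2.000e-03 -6.070e-01]
```

>>> carry_out(plan=[[0, 0, 0, 0, 0, -0.4, 0.7], [0, 0, 0, 0, 0, -1.2, 0.7], [0, 0, 0, 0, 0, -2.4, 0.7], [0, 0, 0, 0, 0, -3.7, 0.7], [0, 0, 0, 0, 0, -5, 0.7], [0, 0, 0.06, -0.3, -0.7, -6, 0.7], [0, 0, 0.15, -0.8, -1.8, -6, 0.7], [0, 0, 0.24, -1.3, -2.9, -6, 0.7], [0, 0, 0.33, -1.9, -4.1, -6, 0.7], [0, 0, 0.42, -2.4, -5.3, -6, 0.7], [0, 0, 0.51, -3, -6.5, -6, 0.7], [0, 0, 0.6, -3.5, -7.7, -6, 0.7], [0, 0, 0.69, -4.1, -8.9, -6, 0.7], [0, 0, 0.78, -4.6, -10.1, -6, 0.7], [0, 0, 0.87, -5.2, -11.3, -6, 0.7], [0, 0, 0.96, -5.7, -12.5, -6, 0.7], [0, 0, 1.05, -6.3, -13.7, -6, 0.7], [0, 0, 1.14, -6.8, -14.9, -6, 0.7], [0, 0, 1.217, -7.3, -16, -6, 0.7], [0, 0, 1.217, -7.68, -16.81, -6, 0.7]])

```text
time: 47.75
tcp_pos: [0.5164, 0.1858, 0.1908]
ee_rot: [3.141, -0.004, -1.824]
ft_force: [-0.8, -0.2, -1.6]
finger_gap: 0.0377
```

>>> carry_out(plan=[[0, 0, 0, 0, 0, 0, 0.7], [0, 0, 0, 0, 0, 0, 0.7], [0, 0, 0, 0, 0, 0, 0.7], [0, 0, 0, 0, 0, 0, 0.7]])

```text
time: 48.15
tcp_pos: [0.5166, 0.1813, 0.1908]
ee_rot: [3.141, -0.004, -1.826]
ft_force: [-0.3, 0.0, -0.9]
finger_gap: 0.0379
```

Run:
```python
from h import *
im,T=snap("wrist","w15");held("w15")
goto([0.5168,0.1827,0.05],1.318-np.pi)
```

```text
tab tool [-0.0114 -0.0526 -0.0189] [ 0.0111 -0.0341 -0.0051] 1524
mid strip y range [-0.0434 -0.0344  0.0283  0.0293]
rim y [-0.046   0.0295] rim z -0.0183 floor z [-0.019   0.0069  0.0081]
turn [ 0.    -0.004 -0.003] shift [-0.06  0.    4.7 ] dist 0.141 from [0.5166 0.1815 0.1909] [ 3.142 -0.004 -1.826]
```

View pics/w15.png

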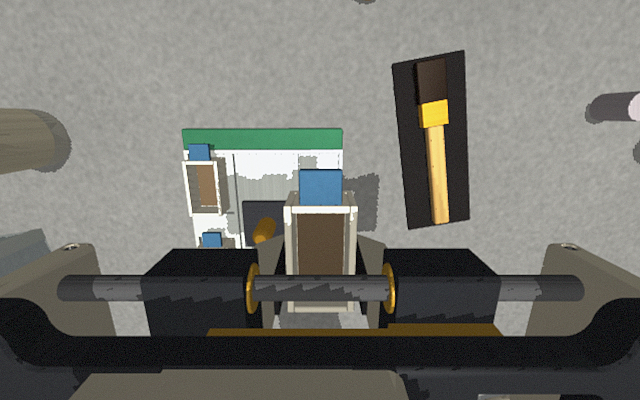

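>>> carry_out(plan=[[0, 0, 0, -0.06, 0.08, 0.7, 0.7], [0, 0, 0, -0.06, 0.08, 1.7, 0.7], [0, 0, 0, -0.06, 0.08, 2.7, 0.7], [0, 0, 0, -0.06, 0.08, 3.6, 0.7], [0, 0, 0, -0.06, 0.08, 4.3, 0.7], [0, 0, 0, -0.06, 0.08, 4.9, 0.7], [0, 0, 0, -0.06, 0.08, 5.3, 0.7], [0, 0, 0, -0.06, 0.08, 5.6, 0.7], [0, 0, 0, -0.06, 0.08, 5.74, 0.7], [0, 0, 0, -0.06, 0.08, 5.74, 0.7], [0, 0, 0, -0.06, 0.08, 5.74, 0.7]])

```text
time: 49.3
tcp_pos: [0.5151, 0.1847, 0.019]
ee_rot: [-3.141, -0.003, -1.824]
ft_force: [-0.1, -0.5, -1.1]
finger_gap: 0.0378
```

>>> carry_out(plan=[[0, 0, 0, 0, 0, 0, 0.5], [0, 0, 0, 0, 0, 0, 0.4], [0, 0, 0, 0, 0, 0, 0.4], [0, 0, 0, 0, 0, -0.5, 0.4], [0, 0, 0, 0, 0, -1.5, 0.4], [0, 0, 0, 0, 0, -2.7, 0.3], [0, 0, 0, 0, 0, -4, 0.2], [0, 0, 0, 0, 0, -5.3, 0], [0, 0, 0, 0, 0, -6.5, 0], [0, 0, 0, 0, 0, -7, 0], [0, 0, 0, 0, 0, -7, 0], [0, 0, 0, 0, 0, -7, 0]])

```text
time: 50.5
tcp_pos: [0.5141, 0.1855, 0.2279]
ee_rot: [3.141, -0.004, -1.824]
ft_force: [0.3, 1.2, -0.7]
finger_gap: 0.092
```

Run:
```python
from h import *
snap("wrist","w16");trayboats("w16")
S,_=snap("side","d9")
im=load("d9");T=im["T"];trayboats("d9");crop(im["color"],190,150,130,80,6,"c14.png")
for y in (0,-np.pi/2, np.pi/2,-.803): goto([0.35,-0.30,0.30],y)
print(monitor.get_obs()["q"])
```

```text
(-1, -1) centre tray [-0.0207 -0.0635] err mm [31.8  0.5] size [35.5 11.3] ang 75.4 rim z [0.0349 0.0367] tilt [-0.116  0.025] tab [-0.0105 -0.0629]
(-1, 1) centre tray [-0.0136  0.0612] err mm [38.9 -2.8] size [41.8 24.1] ang 77.9 rim z [0.0342 0.0362] tilt [-0.183  0.048] tab [-0.0107  0.0626]
(1, -1) centre tray [ 0.0538 -0.0632] err mm [1.3 0.8] size [37.7 64.3] ang 75.2 rim z [0.0355 0.0367] tilt [-0.005 -0.005] tab [ 0.095  -0.0628]
(1, 1) centre tray [0.0607 0.0629] err mm [ 8.2 -1.1] size [41.8 80.6] ang 75.7 rim z [0.0347 0.0365] tilt [-0.001  0.001] tab [0.0938 0.0648]
(-1, -1) centre tray [-0.0512 -0.0712] err mm [ 1.3 -7.2] size [62.3 67.3] ang 76.5 rim z [0.0312 0.0375] tilt [-0.008 -0.   ] tab [-0.0122 -0.0659]
(-1, 1) centre tray [-0.0431  0.0538] err mm [  9.4 -10.2] size [66.1 83.1] ang 75.7 rim z [0.0316 0.0377] tilt [-0.006 -0.014] tab [-0.0126  0.0594]
(1, -1) centre tray [ 0.0551 -0.0722] err mm [ 2.6 -8.2] size [63.9 70.6] ang 73.2 rim z [0.0319 0.0376] tilt [-0.002  0.012] tab [ 0.0938 -0.0679]
(1, 1) centre tray [0.0524 0.0561] err mm [-0.1 -7.9] size [65.1 63.7] ang 78.3 rim z [0.0312 0.0374] tilt [-0.007  0.003] tab [0.0913 0.0607]
turn [ 0.007 -0.002 -1.824] shift [17.04  1.23 -2.34] dist 0.517 from [0.5135 0.1851 0.2268] [ 3.139 -0.006 -1.824]
turn [ 0.003 -0.005 -0.253] shift [17.04  1.23 -2.34] dist 0.517 from [0.5135 0.1851 0.2268] [ 3.139 -0.006 -1.824]
turn [-0.008 -0.004  2.888] shift [17.04  1.23 -2.34] dist 0.517 from [0.5135 0.1851 0.2268] [ 3.139 -0.006 -1.824]
turn [ 0.005 -0.004 -1.021] shift [17.04  1.23 -2.34] dist 0.517 from [0.5135 0.1851 0.2268] [ 3.139 -0.006 -1.824]
[-1.16971435  0.43115021  0.99388094  1.84596354 -0.40149268  1.08950474
 -1.84864705]
```

View pics/c14.png

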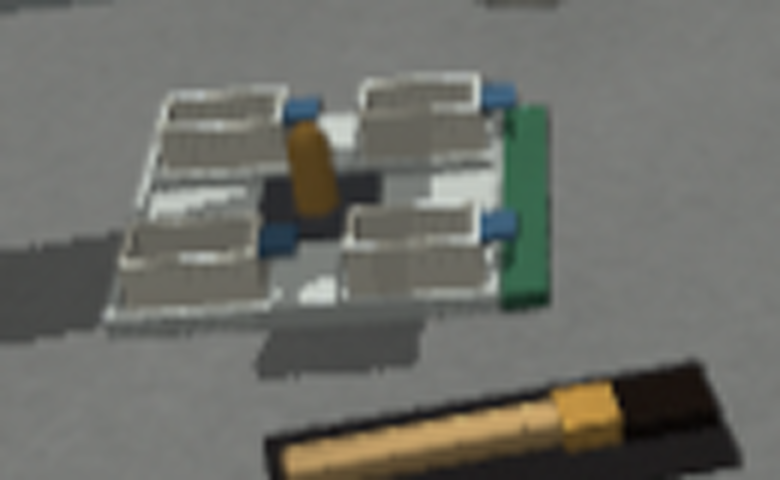

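All four tabs stand where they should: tray x about -0.011 and +0.094, rims 36 mm. Now the handle. Looking at it from above with yaw -0.8.

Run:
```python
from h import *
goto([0.37,-0.31,0.29],-0.8)
```

```text
turn [ 0.005 -0.004 -1.024] shift [17.19  0.5  -2.  ] dist 0.519 from [0.5135 0.1851 0.2268] [ 3.139 -0.006 -1.824]
```

>>> carry_out(plan=[[0, 0, -0.07, 0.9, 0, -0.6, 0], [0, 0, -0.14, 2.1, 0.1, -1.2, 0], [0, 0, -0.21, 3.3, 0.1, -1.8, 0], [0, 0, -0.28, 4.6, 0.1, -2, 0], [0, 0, -0.35, 5.9, 0.2, -2, 0], [0, 0, -0.42, 7.2, 0.2, -2, 0], [0, 0, -0.5, 8.5, 0.2, -2, 0], [0, 0, -0.58, 9.8, 0.3, -2, 0], [0, 0, -0.66, 11.1, 0.3, -2, 0], [0, 0, -0.74, 12.4, 0.4, -2, 0], [0, 0, -0.82, 13.7, 0.4, -2, 0], [0, 0, -0.9, 15, 0.4, -2, 0], [0, 0, -0.98, 16.2, 0.5, -2, 0], [0, 0, -1.024, 17.2, 0.5, -2, 0], [0, 0, -1.024, 17.2, 0.5, -2, 0], [0, 0, -1.024, 17.2, 0.5, -2, 0], [0, 0, -1.024, 17.2, 0.5, -2, 0], [0, 0, -1.024, 17.2, 0.5, -2, 0]])

```text
time: 52.4
tcp_pos: [0.3718, -0.3085, 0.29]
ee_rot: [3.138, -0.001, -0.797]
ft_force: [0.9, 0.2, 0.1]
finger_gap: 0.0917
```

```bash
cat >> h.py <<'E'
def handle(tag):
    im=load(tag);T=Tof(im,im);P=pts(im,T);z=P[...,2];v=np.mgrid[0:400,0:640][0]
    q=(im["depth"]>0)&(v<238)&(z>.096)&(z<.115)&(abs(P[...,0]-.465)<.05)&(abs(P[...,1]+.22)<.05)
    Q=P[q];print("top z",np.percentile(Q[:,2],[5,50,95]),"n",len(Q))
    t=q&(z>np.percentile(Q[:,2],90)-.003)
    cs=max(cv2.findContours(t.astype(np.uint8),cv2.RETR_EXTERNAL,cv2.CHAIN_APPROX_NONE)[0],key=cv2.contourArea)[:,0]
    W=ray(im,T,cs,np.median(z[t]));c,r=cv2.minEnclosingCircle((W[:,:2]*1000).astype(np.float32));print("top circle",np.round(c,1),round(r,1),"centroid",np.round(P[t].mean(0),4))
    s=(im["depth"]>0)&(v<238)&(z>.01)&(z<.1)&(abs(P[...,0]-.465)<.04)&(abs(P[...,1]+.22)<.04)
    S=P[s];A=np.c_[2*S[:,:2],np.ones(len(S))];b=(S[:,:2]**2).sum(1)
    k=np.linalg.lstsq(A,b,rcond=None)[0];print("side cyl fit",np.round(k[:2],4),"r",np.sqrt(k[2]+k[:2]@k[:2]),len(S))
E
python3 - <<'E'
from h import *
im,T=snap("wrist","w17");handle("w17");handle("w5");handle("w4");handle("w8")
for t in("d9","s2"):handle(t)
goto([0.465,-0.22,0.068],-0.8)
E
```

```text
top z [0.0987514  0.10440339 0.10606465] n 978
top circle [ 461.3 -222.6] 15.9 centroid [ 0.4618 -0.2223  0.1049]
side cyl fit [ 0.4618 -0.2225] r 0.018187876295606243 258
top z [0.09849869 0.10426891 0.10604776] n 1083
top circle [ 463.1 -220.9] 15.9 centroid [ 0.4628 -0.2211  0.1048]
side cyl fit [ 0.4629 -0.2211] r 0.01825390085651192 386
top z [0.09848804 0.10432833 0.10601886] n 952
top circle [ 462.4 -220.7] 16.1 centroid [ 0.4623 -0.221   0.1048]
side cyl fit [ 0.4625 -0.221 ] r 0.018040659469415063 165
top z [0.09856688 0.10435056 0.10601398] n 1149
top circle [ 462.4 -220.4] 15.8 centroid [ 0.4626 -0.2207  0.1048]
side cyl fit [ 0.4629 -0.2209] r 0.018227424711904718 631Traceback (most recent call last):
  File "<stdin>", line 3, in <module>
  File "h.py", line 80, in handle
    Q=P[q];print("top z",np.percentile(Q[:,2],[5,50,95]),"n",len(Q))
                         ~~~~~~~~~~~~~^^^^^^^^^^^^^^^^^^
    return _quantile_unchecked(
        a, q, axis, out, overwrite_input, method, keepdims, weights)
    return _ureduce(a,
                    func=_quantile_ureduce_func,
    ...<5 lines>...
                    overwrite_input=overwrite_input,
                    method=method)
    r = func(a, **kwargs)
    result = _quantile(arr,
                       quantiles=q,
    ...<2 lines>...
                       out=out,
                       weights=wgt)
    slices_having_nans = np.isnan(arr[-1, ...])
                                  ~~~^^^^^^^^^
IndexError: index -1 is out of bounds for axis 0 with size 0
```

View pics/w17.png

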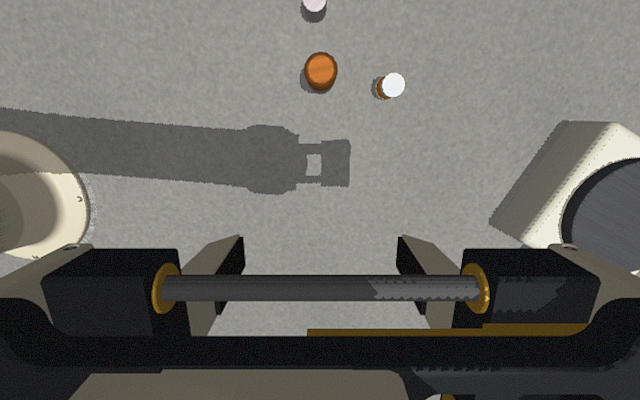

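The handle axis is at (0.462, -0.2215), top 105 mm, and the four looks agree within 1.5 mm.

Run:
```python
from h import *
goto([0.462,-0.2216,0.068],-0.8)
```

```text
turn [ 0.003 -0.001  0.003] shift [ 0.01 -4.2   7.39] dist 0.255 from [ 0.3719 -0.3086  0.2902] [ 3.139e+00 -1.000e-03 -7.970e-01]
```

>>> carry_out(plan=[[0, 0, 0, 0, -1, 0.4, 0.3], [0, 0, 0, 0, -2.2, 0.9, 0.3], [0, 0, 0, 0, -3.4, 1.4, 0.3], [0, 0, 0, 0, -4.2, 2, 0.3], [0, 0, 0, 0, -4.2, 2.5, 0.3], [0, 0, 0, 0, -4.2, 3.2, 0.3], [0, 0, 0, 0, -4.2, 4.2, 0.3], [0, 0, 0, 0, -4.2, 5.2, 0.3], [0, 0, 0, 0, -4.2, 6.2, 0.3], [0, 0, 0, 0, -4.2, 7, 0.3], [0, 0, 0, 0, -4.2, 7.38, 0.3], [0, 0, 0, 0, -4.2, 7.38, 0.3], [0, 0, 0, 0, -4.2, 7.38, 0.3], [0, 0, 0, 0, -4.2, 7.38, 0.7], [0, 0, 0, 0, -4.2, 7.38, 0.7], [0, 0, 0, 0, -4.2, 7.38, 0.7], [0, 0, 0, 0, -4.2, 7.38, 0.7], [0, 0, 0, 0, -4.2, 7.38, 0.7], [0, 0, 0, 0, -4.2, 7.38, 0.7]], grip_force=30)

```text
time: 54.35
tcp_pos: [0.4614, -0.2232, 0.069]
ee_rot: [3.139, -0.002, -0.8]
ft_force: [-1.1, 1.4, 5.5]
finger_gap: 0.0372
```

Run:
```python
from h import *
goto([0.482,0.2578,0.19],-1.571)
goto([0.482,0.2578,0.19],-0.8)
```

```text
turn [ 0.002 -0.003  0.771] shift [-11.02 -11.65  -4.09] dist 0.496 from [ 0.4614 -0.2232  0.069 ] [ 3.139e+00 -2.000e-03 -8.000e-01]
turn [ 0.003 -0.002  0.   ] shift [-11.02 -11.65  -4.09] dist 0.496 from [ 0.4614 -0.2232  0.069 ] [ 3.139e+00 -2.000e-03 -8.000e-01]
```

>>> carry_out(plan=[[0, 0, 0, 0, 0, -0.5, 0.7], [0, 0, 0, 0, 0, -1.5, 0.7], [0, 0, 0, 0, 0, -2.7, 0.7], [0, 0, 0, 0, 0, -4.1, 0.7], [0, 0, 0, -0.5, -0.5, -4.5, 0.7], [0, 0, 0, -1.3, -1.3, -4.5, 0.7], [0, 0, 0, -2.2, -2.3, -4.5, 0.7], [0, 0, 0, -3.1, -3.3, -4.5, 0.7], [0, 0, 0, -4, -4.3, -4.5, 0.7], [0, 0, 0, -5, -5.3, -4.5, 0.7], [0, 0, 0, -6, -6.3, -4.5, 0.7], [0, 0, 0, -7, -7.3, -4.5, 0.7], [0, 0, 0, -8, -8.3, -4.5, 0.7], [0, 0, 0, -9, -9.2, -4.5, 0.7], [0, 0, 0, -9.8, -9.7, -4.5, 0.7], [0, 0, 0, -10, -9.8, -4.5, 0.7], [0, 0, 0, -10, -9.8, -4.5, 0.7], [0, 0, 0, -10, -9.8, -4.5, 0.7], [0, 0, 0, -10, -9.8, -4.5, 0.7]])

```text
time: 56.25
tcp_pos: [0.4636, 0.1954, 0.2023]
ee_rot: [3.138, -0.002, -0.803]
ft_force: [-0.1, -0.1, -1.3]
finger_gap: 0.0369
```

Run:
```python
from h import *
im,T=snap("wrist","w18")
P=pts(im,im["tool_from_camera"]);m=(im["depth"]>0)&(abs(P[...,0])<.04)&(P[...,1]>-.03)&(P[...,1]<.04)&(P[...,2]>-.05)&(P[...,2]<.08)
hsv=cv2.cvtColor(im["color"],cv2.COLOR_BGR2HSV)
for a in np.arange(-.04,.075,.01):
    q=P[m&(P[...,2]>a)&(P[...,2]<a+.01)]
    if len(q)>20: print(round(a,3),len(q),np.round(np.percentile(q[:,0],[1,50,99]),4),np.round(np.percentile(q[:,1],[1,50]),4))
goto([0.482,0.2578,0.19],-0.8)
Pw=pts(im,T);s=(im["depth"]>0)&(abs(Pw[...,0]-.482)<.03)&(abs(Pw[...,1]-.258)<.03)&(Pw[...,2]>.02)&(Pw[...,2]<.06);print(s.sum(),Pw[s].mean(0) if s.any() else 0)
```

```text
-0.04 2434 [-0.0274  0.0001  0.0282] [-0.0186 -0.0105]
-0.03 1197 [-0.0305  0.0006  0.0312] [-0.0202 -0.0109]
-0.02 949 [-0.0337  0.0001  0.0343] [-0.0201 -0.0108]
-0.01 624 [-0.0289  0.0004  0.0295] [-0.0201 -0.0126]
0.0 307 [-0.0179  0.0001  0.0175] [-0.0203 -0.0183]
0.01 256 [-0.0177 -0.0005  0.0172] [-0.0203 -0.0182]
0.02 226 [-0.0179 -0.0009  0.0171] [-0.0201 -0.0181]
0.03 190 [-0.0178 -0.0006  0.017 ] [-0.0203 -0.0182]
0.04 171 [-0.018  -0.0006  0.0166] [-0.0202 -0.0182]
0.05 142 [-0.0181 -0.001   0.0167] [-0.0201 -0.0182]
0.06 105 [-0.0182  0.0001  0.0168] [-0.0202 -0.018 ]
turn [ 0.003 -0.002 -0.003] shift [-1.07 -1.88  0.4 ] dist 0.066 from [0.4636 0.1956 0.2022] [ 3.138e+00 -2.000e-03 -8.030e-01]
371 [0.48347282 0.25718198 0.05200899]
```

View pics/w18.png

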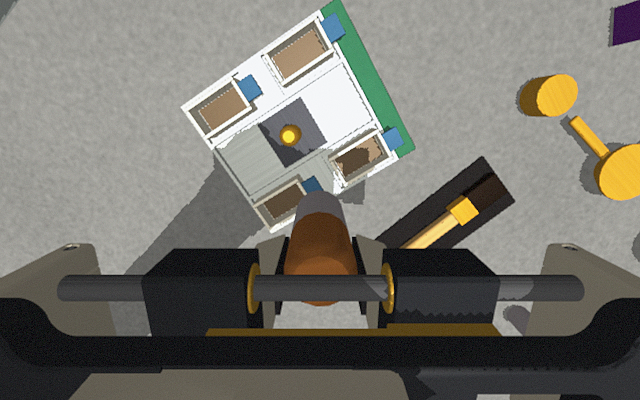

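The handle hangs straight: axis at tool (-0.0005, -0.0012). The spigot is visible at (289,133), so I'm taking its top in the same picture for a direct tool-frame shift.

Run:
```python
from h import *
im=load("w18");T=Tof(im,im);Pw=pts(im,T);Pt=pts(im,im["tool_from_camera"])
z=Pw[...,2];n=(im["depth"]>0)&(abs(Pw[...,0]-.482)<.025)&(abs(Pw[...,1]-.258)<.025)
t=n&(z>.0545)&(z<.06)
cs=max(cv2.findContours(t.astype(np.uint8),cv2.RETR_EXTERNAL,cv2.CHAIN_APPROX_NONE)[0],key=cv2.contourArea)[:,0]
W=Pt[cs[:,1],cs[:,0]];c,r=cv2.minEnclosingCircle((W[:,:2]*1000).astype(np.float32))
print("top circ tool mm",c,r,"mean",Pt[t].mean(0),"world",Pw[t].mean(0),t.sum())
# side walls fit below taper
s=n&(z>.015)&(z<.047);S=Pw[s];k=np.linalg.lstsq(np.c_[2*S[:,:2],np.ones(len(S))],(S[:,:2]**2).sum(1),rcond=None)[0];print("wall fit world",k[:2],np.sqrt(k[2]+k[:2]@k[:2]),len(S))
hub=np.array([np.mean(Pt[t][:,0]),np.mean(Pt[t][:,1])])
print("shift units",(hub-[-.0005,-.0012])/.03)
```

```text
top circ tool mm (-31.930503845214844, -56.602901458740234) 7.561814785003662 mean [-0.03187972 -0.05675867  0.14546713] world [0.48214401 0.25721498 0.05652409] 162
wall fit world [0.48197042 0.25733288] 0.010660321536641058 44
shift units [-1.04599066 -1.85195573]
```

>>> carry_out(plan=[[0, 0, 0, -0.3, -0.5, 0, 0.7], [0, 0, 0, -0.6, -1.1, 0, 0.7], [0, 0, 0, -0.9, -1.6, 0, 0.7], [0, 0, 0, -1.05, -1.85, 0, 0.7], [0, 0, 0, -1.05, -1.85, 0, 0.7], [0, 0, 0, -1.05, -1.85, 0.5, 0.7], [0, 0, 0, -1.05, -1.85, 1, 0.7], [0, 0, 0, -1.05, -1.85, 1.5, 0.7], [0, 0, 0, -1.05, -1.85, 1.9, 0.7], [0, 0, 0, -1.05, -1.85, 1.9, 0.7], [0, 0, 0, -1.05, -1.85, 1.9, 0.7], [0, 0, 0, -1.05, -1.85, 1.9, 0.7]])

```text
time: 57.5
tcp_pos: [0.4816, 0.2583, 0.1452]
ee_rot: [3.139, -0.002, -0.8]
ft_force: [0.3, -0.0, -1.8]
finger_gap: 0.0372
```

Run:
```python
from h import *
goto([0.4827,0.2592,0.082],-0.8)
a=Rn.from_euler("xyz",[np.pi,0,-.8]).apply([-.0005,-.0012,0]);o=monitor.get_obs();print("handle axis world",o["tcp_pos"]+Rn.from_euler("xyz",o["ee_rot"]).apply([-.0005,-.0012,.069]))
S,_=snap("side","d10");D,_=snap("scene","s3");crop(S["color"],190,130,130,100,6,"c15.png");crop(D["color"],330,110,100,80,7,"c16.png")
```

```text
turn [ 0.002 -0.002 -0.   ] shift [-0.   -0.05  2.11] dist 0.063 from [0.4816 0.2583 0.1452] [ 3.139e+00 -2.000e-03 -8.000e-01]
handle axis world [0.48214436 0.25930006 0.07624068]
```

View pics/c15.png

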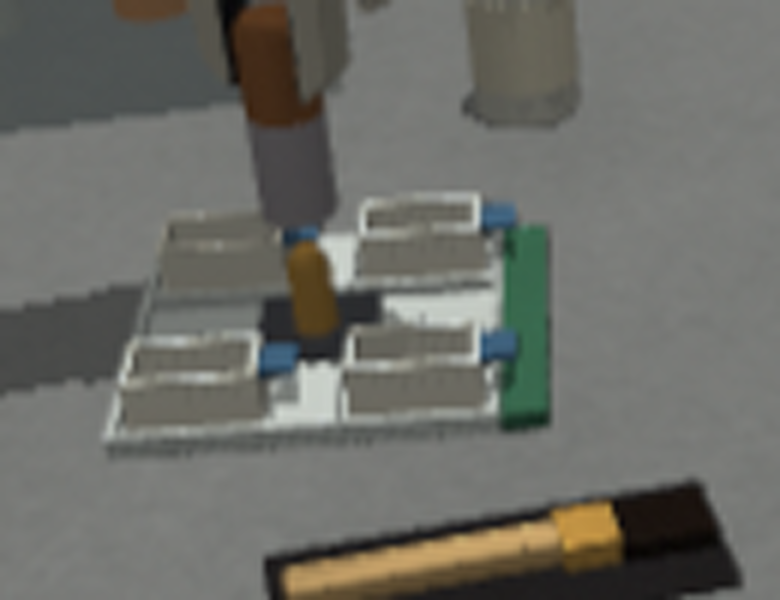

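View pics/c16.png

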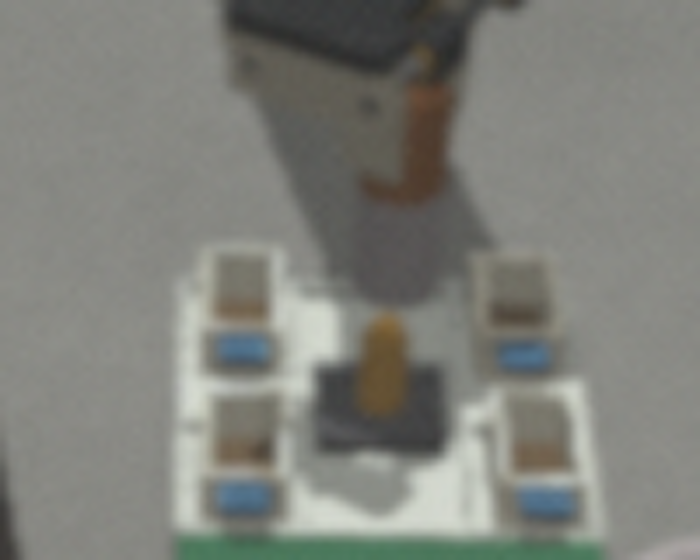

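>>> carry_out(plan=[[0, 0, 0, 0.03, 0.03, 0.2, 0.7], [0, 0, 0, 0.03, 0.03, 0.4, 0.7], [0, 0, 0, 0.03, 0.03, 0.6, 0.7], [0, 0, 0, 0.03, 0.03, 0.8, 0.7], [0, 0, 0, 0.03, 0.03, 0.95, 0.7], [0, 0, 0, 0.03, 0.03, 0.95, 0.7]])

```text
time: 58.2
tcp_pos: [0.4805, 0.2566, 0.1154]
ee_rot: [3.137, -0.002, -0.8]
ft_force: [-0.3, 0.4, -2.0]
finger_gap: 0.0371
```

No contact force with the rim about 11 mm over the spigot top. Going on down.

>>> carry_out(plan=[[0, 0, 0, 0, 0, 0.2, 0.7], [0, 0, 0, 0, 0, 0.4, 0.7], [0, 0, 0, 0, 0, 0.6, 0.7], [0, 0, 0, 0, 0, 0.8, 0.7], [0, 0, 0, 0, 0, 0.95, 0.7], [0, 0, 0, 0, 0, 1.05, 0.7], [0, 0, 0, 0, 0, 1.1, 0.7], [0, 0, 0, 0, 0, 1.1, 0.7]])

```text
time: 59.0
tcp_pos: [0.481, 0.2567, 0.0831]
ee_rot: [3.138, -0.002, -0.8]
ft_force: [-1.2, -0.4, -2.5]
finger_gap: 0.0371
```

>>> carry_out(plan=[[0, 0, 0, 0, 0, 0.04, 0.7], [0, 0, 0, 0, 0, 0.08, 0.7], [0, 0, 0, 0, 0, 0.12, 0.7], [0, 0, 0, 0, 0, 0.12, 0.7]])

```text
time: 59.4
tcp_pos: [0.4816, 0.2573, 0.081]
ee_rot: [3.14, -0.001, -0.8]
ft_force: [-2.3, 0.0, 8.6]
finger_gap: 0.037
```

Upward force is now 8.6 N, up from about -2, so the rim is on the hub at TCP z 0.081. Releasing and rising.

>>> carry_out(plan=[[0, 0, 0, 0, 0, 0, 0.6], [0, 0, 0, 0, 0, 0, 0.45], [0, 0, 0, 0, 0, 0, 0.3], [0, 0, 0, 0, 0, 0, 0.3], [0, 0, 0, 0, 0, -0.5, 0.3], [0, 0, 0, 0, 0, -1.5, 0.3], [0, 0, 0, 0, 0, -2.7, 0.3], [0, 0, 0, 0, 0, -4, 0.2], [0, 0, 0, 0, 0, -5, 0], [0, 0, 0, -1, 1, -6, 0], [0, 0, 0, -1, 2, -6, 0], [0, 0, 0, -1, 3, -6, 0], [0, 0, 0, -1, 4, -6, 0], [0, 0, 0, -1, 4, -6, 0], [0, 0, 0, -1, 4, -6, 0], [0, 0, 0, -1, 4, -6, 0]])

```text
time: 61.0
tcp_pos: [0.375, 0.1962, 0.2606]
ee_rot: [3.139, -0.003, -0.8]
ft_force: [-0.1, 0.1, 0.4]
finger_gap: 0.092
```

Run:
```python
from h import *
im,T=snap("wrist","w19");trayboats("w19")
P=pts(im,T);z=P[...,2];n=(im["depth"]>0)&(abs(P[...,0]-.482)<.035)&(abs(P[...,1]-.258)<.035)&(z>.1)&(z<.14)
print("handle top",np.percentile(z[n],[50,95,99]),P[n&(z>.113)].mean(0))
n=(im["depth"]>0)&(abs(P[...,0]-.482)<.035)&(abs(P[...,1]-.258)<.035)
for lo in(.04,.06,.08):
    S=P[n&(z>lo)&(z<lo+.02)]
    if len(S)>20:
        k=np.linalg.lstsq(np.c_[2*S[:,:2],np.ones(len(S))],(S[:,:2]**2).sum(1),rcond=None)[0];print(lo,"axis",k[:2],np.sqrt(k[2]+k[:2]@k[:2]),len(S))
for t in("side","scene"): snap(t,t+"F")
crop(load("sideF")["color"],190,130,130,100,6,"c17.png");crop(load("sceneF")["color"],150,110,280,170,2.8,"c18.png")
```

```text
(-1, -1) centre tray [-0.0435 -0.0633] err mm [9.  0.7] size [38.7 81.2] ang 75.6 rim z [0.0355 0.0367] tilt [-0.005  0.003] tab [-0.0114 -0.0628]
(-1, 1) centre tray [-0.0432  0.0618] err mm [ 9.3 -2.2] size [40.1 80.5] ang 75.2 rim z [0.0351 0.0367] tilt [-0.002  0.   ] tab [-0.0109  0.0632]
(1, -1) centre tray [ 0.0522 -0.063 ] err mm [-0.3  1. ] size [38.7 66.7] ang 75.6 rim z [0.0353 0.0368] tilt [0.002 0.005] tab [ 0.0942 -0.0627]
(1, 1) centre tray [0.0507 0.0636] err mm [-1.8 -0.4] size [39.9 66.1] ang 75.2 rim z [0.0352 0.0368] tilt [0.004 0.003] tab None
handle top [0.11629338 0.11801652 0.11854207] [0.48121454 0.25783354 0.11635828]
0.04 axis [0.48176016 0.25761837] 0.01878018909499495 34
0.06 axis [0.48168258 0.25768625] 0.0187156972401345 56
0.08 axis [0.48167474 0.25764608] 0.018681914218563557 45
```

View pics/w19.png

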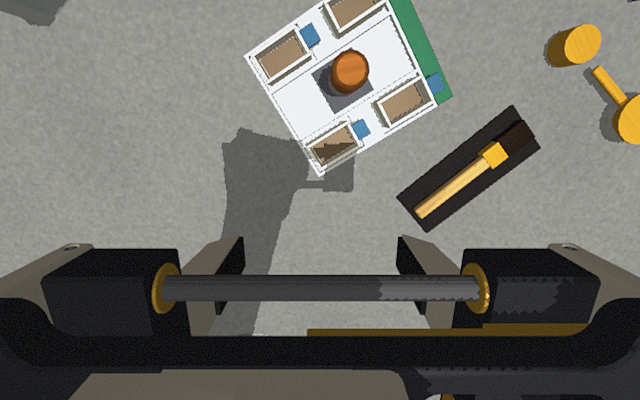

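View pics/c17.png

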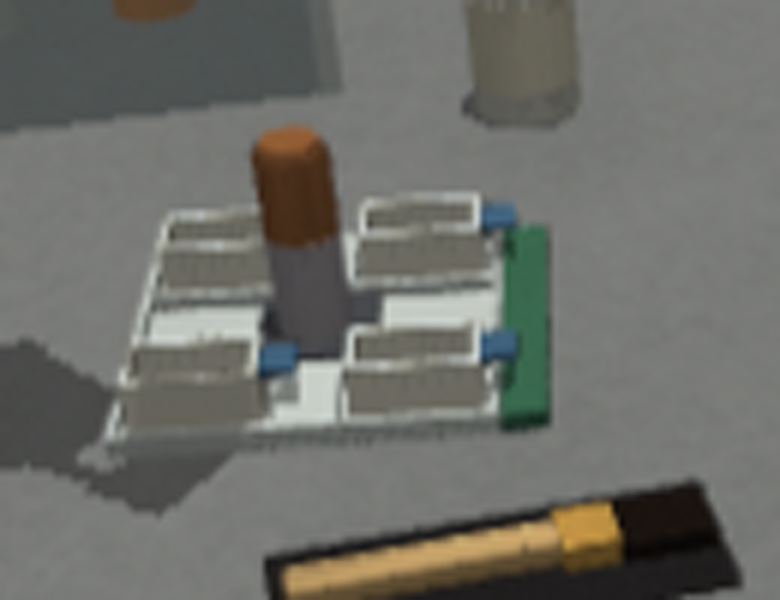

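View pics/c18.png

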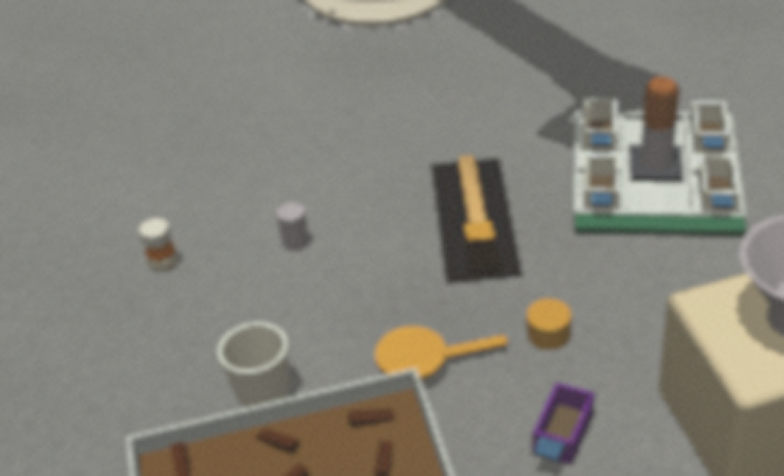

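The handle top has risen exactly 12 mm against its bench reading, so the rim is on the hub. Its axis is (0.4817, 0.2577) against the spigot at (0.482, 0.2575), and it is vertical. All boats sit flat, the brush is on the mat and the arm is clear. Handing in.

Run:
```python
from bench import workorder
print(workorder.close_job())
```

```text
the job is handed in; nothing more can be done
None
```

The job is done and handed in at about 61 s of the 210 s; `close_job()` reports no verdict, so success rests on my own last checks.

**What I did**
- I laid the brush lengthwise on the mat.
- I tipped the two standing boats onto their bases by pushing their tabs.
- I set all four boats present in pockets of their own, tabs to the green end. One lying boat had been knocked about 28 mm; I saw this on a fresh look and used the new pose.
- I lowered the handle onto the spigot until the force rose to about 9 N, then let go and moved clear.

**Last checks**
- **Boats:** rims stand at about 36–37 mm, tilt is under 0.01 rad, and centres are within about 3 mm of the pocket centres.
- **Handle:** its axis is within 1 mm of the spigot's, it is vertical, and its top is 12 mm higher than on the bench, so it is fully home.
- **Brush and bystanders:** by eye in the final pictures, the brush lies on the mat and none of the bystanders in view has moved. I did not measure these again at the end.

**Checks that disagreed**
- In some views my rectangle fit took in the blue tab or a side wall. It then read centres 8–10 mm off on affected boats, and 32–39 mm off on two boats half hidden at the picture edge. The tab positions and the clean fits showed those boats were in place.
- At the end the two rear boats still read 9 mm off for this reason, and I judged them by their tabs and their earlier fits. The tab of one front boat was not found in the last wrist picture, though its fit was clean and the side picture shows it.

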